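# Fetch the wax tin from behind the bottles

### The job

I want to wax the block plane, but the tin of wax is hemmed in by three tall containers in the wooden crate. First stand all three - spray can, amber bottle and white bottle - upright on the steel drip tray, then set the brass-lidded wax tin down wholly on the green bench mat, clear of the plane, and only then put the three containers back in the crate, each exactly where it stood before. Set things down rather than drop them, keep them upright, and leave the plane and the screw jar and grease tub in the crate undisturbed.

Things in the scene. Friction and masses are not known exactly. Their poses are not given: they have to be found in the camera images.
- spray_can: Loose red spray can with cream band and white cap, one of the three tall containers that hem in the wax tin. Upright, round: body 52 mm diameter up to 110 mm, white cap 47 mm diameter from 114 mm to the top at 154 mm (grip it there). 0.18 to 0.36 kg. Origin: centre of its underside; z up. It must finally be back where it was at the start, so note its place.
- amber_bottle: Loose amber glass bottle with paper label and black screw cap, one of the three tall containers. Upright, round: body 54 mm diameter up to 98 mm, narrow neck, black cap 36 mm diameter from 124 mm to the top at 158 mm (grip it there). 0.21 to 0.42 kg. Origin: centre of its underside; z up. It must finally be back where it was at the start.
- white_bottle: Loose white plastic bottle with light blue label and blue cap, one of the three tall containers. Upright, round: body 52 mm diameter up to 104 mm, narrow neck, blue cap 38 mm diameter from 120 mm to the top at 154 mm (grip it there). 0.2 to 0.39 kg. Origin: centre of its underside; z up. It must finally be back where it was at the start.
- wax_tin: Loose low round tin of wax, ochre yellow with a brass lid, 50 mm high, 54 mm diameter below and 56 mm at the lid (the top 14 mm). It stands in the crate in the middle of the far half, with a tall container 68 mm to its left, another 68 mm to its right and the third 66 mm in front (between centres). 0.13 to 0.25 kg. Origin: centre of its underside; z up. Goes on the bench mat.
- crate: Fixed low wooden crate, open at the top: outside 220 mm (its x) by 300 mm (its y), 45 mm high, walls 10 mm thick, floor 8 mm thick. Origin: centre of its underside; x points from the robot's side to the far side, z up.
- drip_tray: Fixed empty stainless steel drip tray, the side area for the three containers: 260 mm (its x) by 180 mm (its y), floor 3 mm thick, rim 3 mm thick and 13 mm high. Origin: centre of its underside, z up. It may lie to the left or the right of the crate.
- bench_mat: Fixed flat green bench mat with a light grid, 260 mm (its x) by 180 mm (its y), 3 mm thick. The block plane lies along one long side of it; the other half is free for the tin. Origin: centre of its underside, z up. It lies on the other side of the crate from the drip tray.
- screw_jar: Bystander, leave alone: glass jar of brass screws with black lid, 56 mm diameter, 70 mm high, standing in a front corner of the crate. Origin: centre of its underside.
- grease_tub: Bystander, leave alone: grey tub with teal lid, 62 mm diameter, 44 mm high, standing in the other front corner of the crate. Origin: centre of its underside.
- block_plane: Bystander, leave alone: steel block plane lying on the bench mat near one long side, 160 mm long (its x), 50 mm wide, 45 mm high. Origin: centre of its sole.
There are look-alikes about, which are no part of the job. There is more than one size of the wax_tin; the job needs the smaller.

How it is judged (in metres and radians):
On the way, in this order (a step that is already met when the one before it is completed fails the run):
1. the spray can, the amber bottle and the white bottle all stand upright and released on the drip tray, the wax tin still in its place (x of spray_can in the frame of drip_tray between -0.112 and 0.112 m and y of spray_can in the frame of drip_tray between -0.072 and 0.072 m and z of each of spray_can, amber_bottle, white_bottle in the frame of drip_tray below 0.012 m and angle between each of spray_can, amber_bottle, white_bottle's own z axis and vertical below 0.1 rad and linear speed of each of spray_can, amber_bottle, white_bottle below 0.02 m/s and contact force between each of spray_can, amber_bottle, white_bottle and the fingers below 0.05 N and x of amber_bottle in the frame of drip_tray between -0.112 and 0.112 m and y of amber_bottle in the frame of drip_tray between -0.072 and 0.072 m and x of white_bottle in the frame of drip_tray between -0.112 and 0.112 m and y of white_bottle in the frame of drip_tray between -0.072 and 0.072 m and distance of wax_tin from where it was at the start of the episode below 0.04 m), for 0.2 s.
2. the wax tin stands released on the bench mat while the three containers still stand on the drip tray (x of spray_can in the frame of drip_tray between -0.112 and 0.112 m and y of spray_can in the frame of drip_tray between -0.072 and 0.072 m and z of each of spray_can, amber_bottle, white_bottle in the frame of drip_tray below 0.012 m and angle between each of spray_can, amber_bottle, white_bottle, wax_tin's own z axis and vertical below 0.1 rad and linear speed of each of spray_can, amber_bottle, white_bottle, wax_tin below 0.02 m/s and contact force between each of spray_can, amber_bottle, white_bottle, wax_tin and the fingers below 0.05 N and x of amber_bottle in the frame of drip_tray between -0.112 and 0.112 m and y of amber_bottle in the frame of drip_tray between -0.072 and 0.072 m and x of white_bottle in the frame of drip_tray between -0.112 and 0.112 m and y of white_bottle in the frame of drip_tray between -0.072 and 0.072 m and x of wax_tin in the frame of bench_mat between -0.106 and 0.106 m and y of wax_tin in the frame of bench_mat between -0.066 and 0.066 m and z of wax_tin in the frame of bench_mat below 0.012 m), for 0.2 s.
At the end, for the whole second after the job is handed in: The three containers stand upright within 15 mm of where they each started; the wax tin stands upright wholly on the bench mat, not touching the plane; plane, screw jar and grease tub are within 20 mm of their starts; all is released and at rest (distance of each of spray_can, amber_bottle, white_bottle from where it was at the start of the episode below 0.015 m and angle between each of spray_can, amber_bottle, white_bottle, wax_tin's own z axis and vertical below 0.1 rad and linear speed of each of spray_can, amber_bottle, white_bottle, wax_tin below 0.02 m/s and contact force between each of spray_can, amber_bottle, white_bottle, wax_tin and the fingers below 0.05 N and x of wax_tin in the frame of bench_mat between -0.106 and 0.106 m and y of wax_tin in the frame of bench_mat between -0.066 and 0.066 m and z of wax_tin in the frame of bench_mat below 0.012 m and contact force between wax_tin and block_plane below 0.05 N and distance of each of screw_jar, grease_tub, block_plane from where it was at the start of the episode below 0.02 m).
It fails at once if the spray can, amber bottle, white bottle or wax tin is tipped by more than 35 degrees (angle between any of spray_can, amber_bottle, white_bottle, wax_tin's own z axis and vertical above 0.61 rad).
It fails at once if one of these four is let go in mid-air (its foot more than 45 mm above the table) instead of being set down ((height (world z) of spray_can above 0.045 m and contact force between spray_can and the arm below 0.01 N and contact force between spray_can and the fingers below 0.01 N) or (height (world z) of amber_bottle above 0.045 m and contact force between amber_bottle and the arm below 0.01 N and contact force between amber_bottle and the fingers below 0.01 N) or (height (world z) of white_bottle above 0.045 m and contact force between white_bottle and the arm below 0.01 N and contact force between white_bottle and the fingers below 0.01 N) or (height (world z) of wax_tin above 0.045 m and contact force between wax_tin and the arm below 0.01 N and contact force between wax_tin and the fingers below 0.01 N)).
It fails at once if the screw jar, the grease tub or the block plane is shifted by more than 20 mm (distance of any of screw_jar, grease_tub, block_plane from where it was at the start of the episode above 0.02 m).
It also fails if it takes over 141 s, if anything falls off the work surface, if the arm or the gripper's body presses on something with over 40 N, if the wrist force passes 120 N, or if a joint passes its speed limit or range.

### The arm

A 7-joint arm with a two-finger parallel gripper is mounted at the origin on the work surface. World frame = base frame: x ahead of the robot, y to its left, z up, the work surface at z = 0. Lengths are in m, angles in degrees, forces in N, time in s.
With the tool pointing down it reaches from about 0.4 to 0.75 m from the base axis. Payload 19.5 kg.
Tool frame: the origin (TCP) lies at the very end of the fingers, on their centre line; the grasp point (between the pads) lies 19 mm behind it; z points along the fingers, y is the direction in which the jaws open and shut (so a half turn about z gives the same grasp; the last joint's range is limited). The gripper opens to 85 mm and grips with 20 to 120 N. Pads are 22 mm wide; open, the fingers measure 114 mm over their backs; the gripper's body (76 mm by 85 mm) begins 54 mm behind the grasp point. The pads swing forward as they close: fully open they stand 13 mm farther back than shut.
Start: joints at [66.996, 40.479, -1.581, 85.061, 1.261, 54.483, -4.326], TCP at [0.202, -0.538, 0.231] pointing down, gripper open.
Joint ranges: [-155.06, 155.06], [-18.47, 123.98], [-90, 86.84], [0, 140.48], [-83.41, 263.41], [0, 116], [-161.91, 161.91]. Speed limits (degrees/s): [108.29, 108.29, 147.25, 147.25, 172.46, 172.46, 172.46].

### API

Orientations are given as a 3x3 rotation matrix whose columns are the frame's x, y, z axes.
In Python, from rig import r gives the robot as it stands.
- The arm moves only by the shell command python3 -m creep 'ROWS'. ROWS is JSON, a list of rows, each an object with "fingers": the finger opening in cm, from 0 to 8.54; "offset": the shift along the tool's x, y, z in cm, a list of three; "roll": the turn about the tool's z in degrees. In form: [{"fingers": fingers, "offset": [dx, dy, dz], "roll": roll}, ...]. A call has 1 to 20 rows; each row shifts and turns the pose as measured when the row begins, along the tool's axes as they then stand; what a row does not reach is not made up. A row lasts 1/8 s, in which the tool goes at most 62.5 mm and 10.7 degrees, less where a joint would pass 70% of its speed; a pose out of reach is approached as far as the arm can. A call is refused whole if a number of a shift passes 6.25 or a number of a turn 10.7, either way. A call with a gripper value outside its range is refused whole. The fingers move at their own pace and stop on an object; the grip force is fixed at half the most. Time passes only in rows, so rows that do not move let the fingers close. It gives the time, the measured TCP pose, the force and the opening at its end, in the units of the state.
- r.sense(): the state, without advancing time (a new reading comes with each control period).
- r.camera(name): name is "scene" or "side" or "wrist"; returns a dict with "img" (384x512x3 uint8, red, green, blue), "mtx" (3x3 intrinsics, pixels), "rvec" (rotation vector, rad) and "tvec" (3), from world to camera coordinates, as OpenCV has them. Camera axes: x right, y down, z forward; pixel columns grow to the right and rows downward; lengths in m; the calibration is good to about 2 mm. A picture is of the moment at which its call begins. There is no depth.
- r.finish_job(): hands the job in, once; it reports no verdict.
Trained networks look in a picture, given as the dict that the camera call returned (one of the last four; its "shot" number tells which), for a name from the list of things; names that differ only in an ending like _2 or _b are one class to them, and where a whole thing is asked for, a point or a joint stands for the part that bears it (a point fixed in the world has none). Each returns a list of dicts, best first, with "p" (0 to 1); they miss things now and then, are a little off and sometimes report something else, mostly with a low value. They report only what shows in the picture. A call takes as long as a camera call. They do not tell look-alikes from the thing itself.
- r.look_for(label, picture): "at" ([x, y, z] in m, in the coordinates of the camera as it stood for that picture, good to about 4 mm: the middle of the surface that is visible of it).
- r.landmark_of(label, picture): "at" ([x, y, z] in m, in the coordinates of the camera as it stood for that picture, good to about 4 mm: a listed point, or the origin of a listed thing).
The state is a dict: "time_s": time; "q": joint angles; "joint_velocities": joint speeds; "effort": joint torques, N m; "tcp_pos": TCP position; "ee_rot": TCP orientation; "contact_force": force on the tool from outside, world axes, zero at the start; "moment": the same for the moment, N m; "width": finger opening in m.
Only numpy, scipy, OpenCV 4.12 (cv2) and the standard library are available. Lean on these libraries where they do the work, as an engineer would, in place of code of your own. Each camera call takes 0.05 s, during which the arm holds its last target.

## Working session

There is one attempt and no reset: what is moved stays moved. The work goes in short steps, Python scripts to look and compute and a shell command to move; the robot and the scene stay as the last step left them, time stands still between calls to the robot, and variables do not carry over. Pictures are saved under pics/ and viewed, and the job is handed in when it is done.

```bash
ls; mkdir -p pics; cat > h.py <<'E'
import cv2,numpy as np
from rig import r
def snap(n,f=None):
    p=r.camera(n)
    if f: cv2.imwrite('pics/'+f,cv2.cvtColor(p['img'],cv2.COLOR_RGB2BGR))
    return p
def w(p,at):
    R=cv2.Rodrigues(np.array(p['rvec'],float))[0]
    return R.T@(np.array(at,float).ravel()-np.array(p['tvec'],float).ravel())
def px(p,X):
    return cv2.projectPoints(np.array([X],float),np.array(p['rvec'],float),np.array(p['tvec'],float),np.array(p['mtx'],float),None)[0].ravel()
def ray(p,uv,z):
    R=cv2.Rodrigues(np.array(p['rvec'],float))[0];t=np.array(p['tvec'],float).ravel()
    d=R.T@np.linalg.inv(np.array(p['mtx']))@np.array([uv[0],uv[1],1.]);c=-R.T@t
    return c+d*(z-c[2])/d[2]
E
python3 - <<'E'
from h import *
print(r.sense())
for c in ['scene','side','wrist']:
    p=snap(c,c+'0.png')
    print(c,w(p,[0,0,0]))
    for l in ['spray_can','amber_bottle','white_bottle','wax_tin','crate','drip_tray','bench_mat','screw_jar','grease_tub','block_plane']:
        for d in r.landmark_of(l,p): print(c,l,round(d['p'],2),w(p,d['at']).round(4),px(p,w(p,d['at'])).round())
E
```

```text
pics
{'time_s': 0.0, 'q': array([66.99628255, 40.51208102, -1.58076407, 85.08315144,  1.26161832,
       54.48412545, -4.32486196]), 'joint_velocities': array([-0.00640936,  0.08065936,  0.00534518,  0.07783068,  0.01803931,
        0.02323804,  0.01844326]), 'effort': array([ 3.04336099e-04, -8.83214307e+01,  1.23463601e+00, -2.36166412e+01,
        1.68725301e-02,  6.54882722e-03,  3.41019995e-05]), 'tcp_pos': array([ 0.20233425, -0.53794427,  0.23085134]), 'ee_rot': array([[ 9.35968052e-01,  3.52084660e-01, -4.44858302e-04],
       [ 3.52084934e-01, -9.35967535e-01,  9.86598402e-04],
       [-6.90067655e-05, -1.08005249e-03, -9.99999414e-01]]), 'contact_force': array([-0.66769415,  0.40163538,  0.06070015]), 'moment': array([ 0.0032777 , -0.05703307,  0.04742774]), 'width': 0.08496497284369815}
scene [1.09424737 0.06654452 0.75978533]
scene spray_can 0.96 [0.512  0.0376 0.0117] [283. 208.]
scene amber_bottle 0.92 [ 0.585  -0.0284  0.0103] [253. 228.]
scene amber_bottle 0.56 [0.5763 0.0441 0.0154] [282. 228.]
scene white_bottle 0.93 [0.5696 0.1094 0.0073] [309. 231.]
scene wax_tin 
[... 573 characters left out ...]
40357  0.5862531   0.98736666]
side spray_can 0.59 [0.511  0.042  0.0066] [241. 211.]
side white_bottle 0.75 [0.5707 0.1157 0.0078] [207. 214.]
side white_bottle 0.56 [0.4887 0.1347 0.0085] [222. 235.]
side wax_tin 0.72 [ 0.3412  0.1099 -0.0014] [269. 263.]
side wax_tin 0.59 [0.5719 0.0416 0.0035] [226. 200.]
side crate 0.57 [0.546  0.0412 0.    ] [232. 206.]
side drip_tray 0.78 [5.067e-01 3.500e-01 4.000e-04] [154. 284.]
side bench_mat 0.85 [ 0.4926 -0.361   0.0018] [334. 144.]
side screw_jar 0.61 [ 0.5029 -0.0615  0.006 ] [268. 192.]
side grease_tub 0.7 [0.4888 0.1314 0.0064] [223. 234.]
side block_plane 0.56 [ 0.4814 -0.4161  0.0008] [347. 138.]
wrist [ 0.27740874 -0.51023594  0.37435244]
```

View pics/scene0.png

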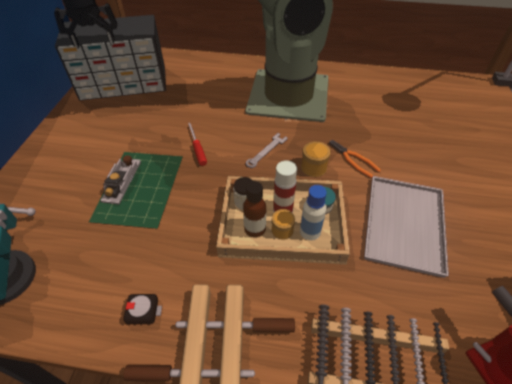

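View pics/side0.png

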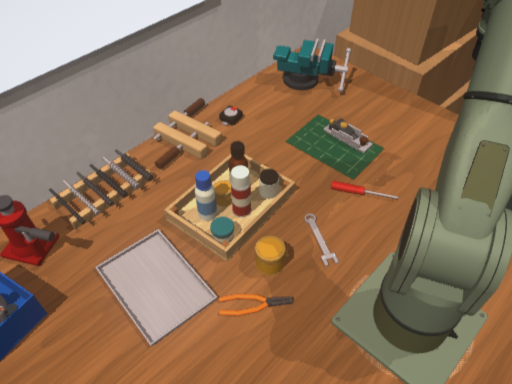

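View pics/wrist0.png

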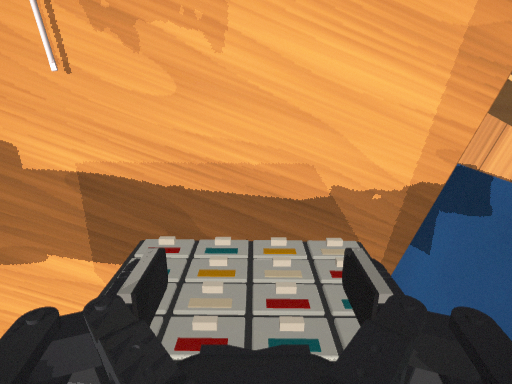

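```bash
python3 - <<'E'
import cv2
a=cv2.imread('pics/scene0.png')[150:270,205:355]; cv2.imwrite('pics/sc_z.png',cv2.resize(a,None,fx=5,fy=5,interpolation=cv2.INTER_CUBIC))
a=cv2.imread('pics/side0.png')[135:255,160:310]; cv2.imwrite('pics/si_z.png',cv2.resize(a,None,fx=5,fy=5,interpolation=cv2.INTER_CUBIC))
E
```

```text
(no output)
```

View pics/sc_z.png

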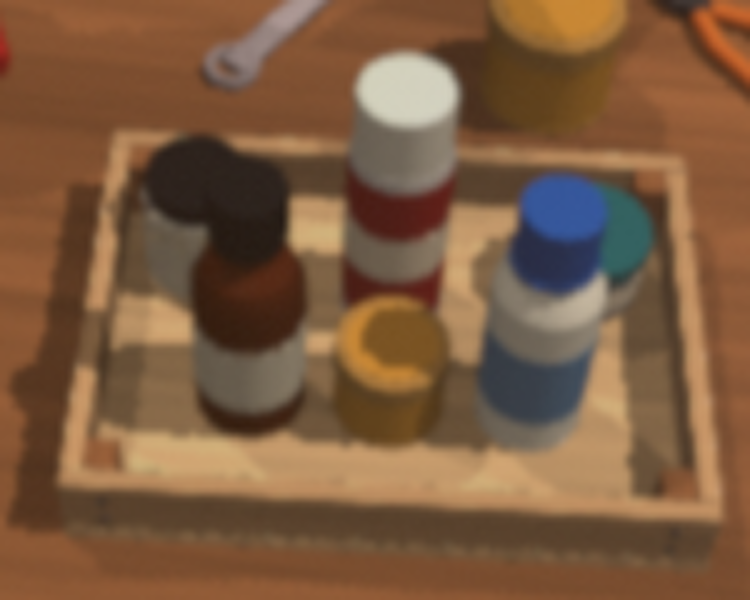

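View pics/si_z.png

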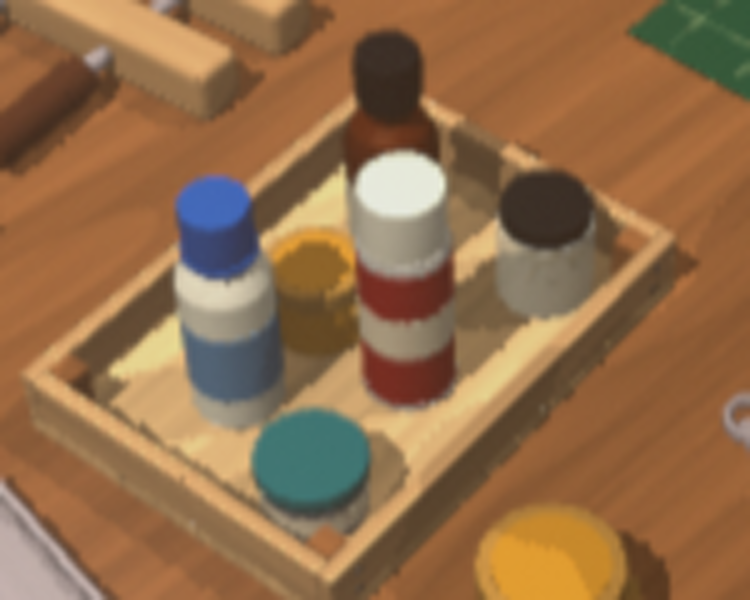

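```bash
python3 - <<'E'
from h import *
P=snap('scene');S=snap('side')
f=lambda u,v:(205+u/5-.4,150+v/5-.4)
g=lambda u,v:(160+u/5-.4,135+v/5-.4)
for n,z,a,b in [('spray',.162,(407,90),(401,186)),('white',.162,(565,208),(213,206)),('amber',.166,(247,188),(387,58)),('tin',.058,(391,344),(318,268)),('jar',.078,(195,178),(546,207)),('tub',.052,(600,232),(312,458))]:
    print(n,ray(P,f(*a),z)[:2].round(4),ray(S,g(*b),z)[:2].round(4))
for a in [(62,487),(718,520),(685,157),(115,132)]: print('crate sc',ray(P,f(*a),.045)[:2].round(4))
for a in [(30,378),(332,582),(675,235)]: print('crate si',ray(S,g(*a),.045)[:2].round(4))
for a in [(130,153),(182,155),(159,227),(92,221)]: print('mat',ray(P,a,.003)[:2].round(4))
for a in [(375,179),(443,188),(446,274),(366,259)]: print('tray',ray(P,a,.013)[:2].round(4))
E
```

```text
spray [0.5124 0.0377] [0.5099 0.0395]
white [0.5718 0.112 ] [0.5684 0.1141]
amber [ 0.5852 -0.0237] [ 0.5793 -0.0195]
tin [0.5784 0.0431] [0.5724 0.0464]
jar [ 0.5073 -0.0636] [ 0.4999 -0.0598]
tub [0.4887 0.1385] [0.4831 0.1361]
crate sc [ 0.6716 -0.0954]
crate sc [0.6427 0.198 ]
crate sc [0.4244 0.1813]
crate sc [ 0.4535 -0.1177]
crate si [0.6359 0.1994]
crate si [0.4239 0.1792]
crate si [ 0.4529 -0.1174]
mat [ 0.3698 -0.4349]
mat [ 0.3539 -0.2797]
mat [ 0.6126 -0.2615]
mat [ 0.6213 -0.4352]
tray [0.3726 0.2772]
tray [0.3776 0.4565]
tray [0.6414 0.4202]
tray [0.6305 0.2444]
```

```bash
cat >> h.py <<'E'
def go(x,y,z,yaw=5.5):
    s=r.sense();R=np.array(s['ee_rot']);d=R.T@(np.array([x,y,z])-s['tcp_pos'])*100
    yw=np.degrees(np.arctan2(R[1,0],R[0,0]))
    print('pos',np.round(s['tcp_pos'],4),'off cm',d.round(2),'roll',round(yw-yaw,2),'w',round(s['width'],4),'F',np.round(s['contact_force'],1),'t',s['time_s'],'tilt',R[2].round(3))
E
python3 -m creep '[{"fingers":8.5,"offset":[0,0,-4],"roll":7.5},{"fingers":8.5,"offset":[0,0,-4],"roll":7.5}]'; python3 -c "
from h import *
go(.51,.037,.27)"
```

```text
time_s: 2.0
tcp_pos: [0.202, -0.5374, 0.3111]
ee_rot: [[0.996, 0.091, -0.001], [0.091, -0.996, 0.005], [-0.001, -0.005, -1.0]]
contact_force: [-0.0, -0.4, -0.2]
width: 0.085
pos [ 0.202  -0.5374  0.3111] off cm [ 35.92 -54.37   4.32] roll -0.26 w 0.085 F [-0.  -0.4 -0.2] t 2.0 tilt [-0.001 -0.005 -1.   ]
```

```bash
python3 -m creep '[{"fingers":8.5,"offset":[3,-4.5,0],"roll":0},{"fingers":8.5,"offset":[3,-4.5,0],"roll":0},{"fingers":8.5,"offset":[3,-4.5,0],"roll":0},{"fingers":8.5,"offset":[3,-4.5,0],"roll":0},{"fingers":8.5,"offset":[3,-4.5,0],"roll":0},{"fingers":8.5,"offset":[3,-4.5,0],"roll":0},{"fingers":8.5,"offset":[3,-4.5,0],"roll":0},{"fingers":8.5,"offset":[3,-4.5,0],"roll":0},{"fingers":8.5,"offset":[3,-4.5,0],"roll":0},{"fingers":8.5,"offset":[3,-4.5,0],"roll":0}]'; python3 -c "
from h import *
go(.51,.037,.27)
p=snap('wrist','w1.png');s=snap('side','s1.png')
print(r.sense()['q'])
for l in ['spray_can','amber_bottle','white_bottle','wax_tin']:
  for d in r.landmark_of(l,p): print(l,round(d['p'],2),w(p,d['at']).round(4),px(p,w(p,d['at'])).round())
"
```

```text
time_s: 3.25
tcp_pos: [0.4678, -0.051, 0.3146]
ee_rot: [[0.996, 0.084, 0.004], [0.084, -0.996, -0.002], [0.004, 0.002, -1.0]]
contact_force: [1.2, -0.4, 1.1]
width: 0.0847
pos [ 0.4678 -0.051   0.3146] off cm [ 4.93 -8.43  4.46] roll -0.7 w 0.0847 F [ 1.2 -0.4  1.1] t 3.25 tilt [ 0.004  0.002 -1.   ]
[  0.59612153  25.79369287   2.15040884  97.52681946  -1.1482052
  56.46870618 -81.62947742]
spray_can 0.56 [0.5151 0.0353 0.0058] [197. 111.]
amber_bottle 0.97 [ 0.5859 -0.024   0.0079] [241.  61.]
white_bottle 0.6 [0.5741 0.1134 0.0095] [140.  62.]
wax_tin 0.84 [0.5802 0.0463 0.0051] [190.  61.]
wax_tin 0.82 [ 0.3454  0.1096 -0.0017] [149. 214.]
```

View pics/w1.png

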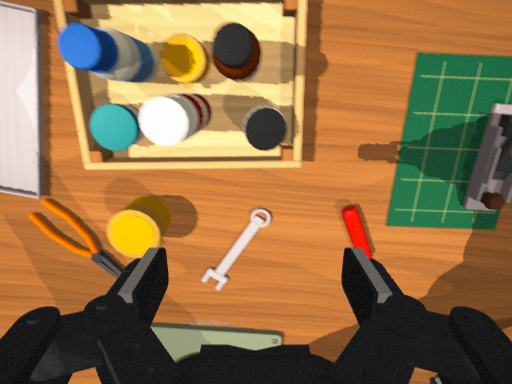

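```bash
python3 -m creep '[{"fingers":8.5,"offset":[2.4,-4.2,0],"roll":-0.7},{"fingers":8.5,"offset":[2,-3.6,3],"roll":0},{"fingers":8.5,"offset":[0.2,-0.2,4],"roll":0},{"fingers":8.5,"offset":[0,0,0],"roll":0}]'; python3 -c "
from h import *
go(.512,.0375,.126)
p=snap('wrist','w2.png')
for a in [.162,.166]: print(px(p,[.512,.0375,a]),px(p,[.571,.112,a]),px(p,[.5835,-.025,a]))
"
```

```text
time_s: 4.05
tcp_pos: [0.5068, 0.027, 0.244]
ee_rot: [[0.996, 0.086, 0.006], [0.086, -0.996, -0.003], [0.006, 0.004, -1.0]]
contact_force: [0.3, -0.0, 1.1]
width: 0.0851
pos [0.5068 0.027  0.244 ] off cm [ 0.54 -1.05 11.8 ] roll -0.56 w 0.0851 F [ 0.3 -0.   1.1] t 4.05 tilt [ 0.006  0.004 -1.   ]
[241.23810108 191.87949892] [142.77503028 105.00836982] [335.89807569 103.78006859]
[241.04153815 193.49261452] [140.8002725 105.2211659] [337.37276742 103.97066927]
```

View pics/w2.png

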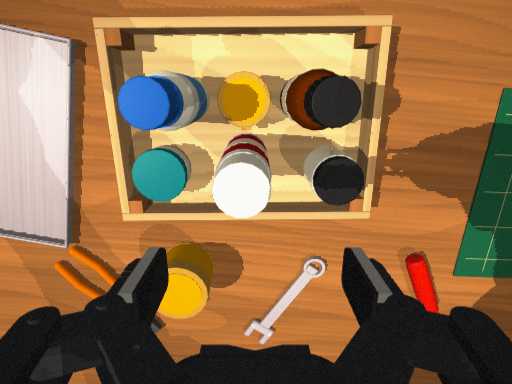

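```bash
python3 -m creep '[{"fingers":8.5,"offset":[0.55,-1.05,0],"roll":-0.5},{"fingers":8.5,"offset":[0,0,4],"roll":0},{"fingers":8.5,"offset":[0,0,3],"roll":0},{"fingers":8.5,"offset":[0,0,0],"roll":0}]'; python3 -c "
from h import *
go(.5125,.0375,.126)
p=snap('wrist','w3.png')
for l in ['wax_tin','spray_can','white_bottle','amber_bottle']:
  for d in r.landmark_of(l,p): print(l,round(d['p'],2),w(p,d['at']).round(4))
"
```

```text
time_s: 4.6
tcp_pos: [0.5162, 0.0381, 0.1801]
ee_rot: [[0.995, 0.093, 0.018], [0.093, -0.996, -0.002], [0.017, 0.003, -1.0]]
contact_force: [0.3, 0.8, 1.5]
width: 0.085
pos [0.5162 0.0381 0.1801] off cm [-0.47  0.01  5.4 ] roll -0.15 w 0.085 F [0.3 0.8 1.5] t 4.6 tilt [ 0.017  0.003 -1.   ]
wax_tin 0.86 [ 0.3462  0.1098 -0.0025]
wax_tin 0.73 [0.5775 0.0482 0.0075]
spray_can 0.98 [0.5131 0.0375 0.005 ]
white_bottle 0.74 [0.5759 0.1129 0.0107]
amber_bottle 0.65 [ 0.5861 -0.0233  0.0057]
```

View pics/w3.png

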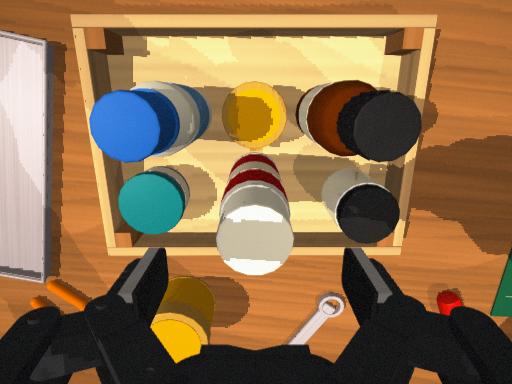

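```bash
python3 -m creep '[{"fingers":8.5,"offset":[-0.4,0,1.8],"roll":0},{"fingers":8.5,"offset":[0,0,1.8],"roll":0},{"fingers":8.5,"offset":[0,0,1.3],"roll":0},{"fingers":8.5,"offset":[0,0,0],"roll":0}]'; python3 -c "
from h import *
go(.5125,.0375,.126)
"
```

```text
time_s: 5.35
tcp_pos: [0.5153, 0.0377, 0.1341]
ee_rot: [[0.995, 0.093, 0.025], [0.093, -0.996, -0.001], [0.025, 0.003, -1.0]]
contact_force: [0.7, -0.1, 0.8]
width: 0.0848
pos [0.5153 0.0377 0.1341] off cm [-0.3 -0.   0.8] roll -0.17 w 0.0848 F [ 0.7 -0.1  0.8] t 5.35 tilt [ 0.025  0.003 -1.   ]
```

```bash
python3 -m creep '[{"fingers":8.5,"offset":[-0.3,0,0.8],"roll":0},{"fingers":8.5,"offset":[0,0,0],"roll":0},{"fingers":3,"offset":[0,0,0],"roll":0},{"fingers":3,"offset":[0,0,0],"roll":0},{"fingers":3,"offset":[0,0,0],"roll":0},{"fingers":3,"offset":[0,0,0],"roll":0},{"fingers":3,"offset":[0,0,0],"roll":0}]'; python3 -c "
from h import *
go(.5125,.0375,.126)
"
```

```text
time_s: 6.22
tcp_pos: [0.513, 0.0376, 0.1273]
ee_rot: [[0.995, 0.093, 0.028], [0.093, -0.996, -0.0], [0.027, 0.003, -1.0]]
contact_force: [0.4, -0.3, -1.3]
width: 0.0452
pos [0.513  0.0376 0.1273] off cm [-0.05  0.    0.12] roll -0.17 w 0.0452 F [ 0.4 -0.3 -1.3] t 6.225 tilt [ 0.027  0.003 -1.   ]
```

```bash
python3 -m creep '[{"fingers":3,"offset":[0,0,-1],"roll":0},{"fingers":3,"offset":[0,0,-2],"roll":0},{"fingers":3,"offset":[0,0,-3],"roll":0},{"fingers":3,"offset":[0,0,-3],"roll":0},{"fingers":3,"offset":[-0.5,0,-3],"roll":0},{"fingers":3,"offset":[-1.5,0,-1],"roll":0},{"fingers":3,"offset":[0,0,0],"roll":0}]'; python3 -c "
from h import *
go(.43,.36,.22)
"
```

```text
time_s: 7.1
tcp_pos: [0.4871, 0.0354, 0.2625]
ee_rot: [[0.995, 0.093, 0.026], [0.093, -0.996, -0.001], [0.026, 0.003, -1.0]]
contact_force: [0.7, 1.0, -3.9]
width: 0.0459
pos [0.4871 0.0354 0.2625] off cm [ -2.78 -32.86   4.08] roll -0.18 w 0.0459 F [ 0.7  1.  -3.9] t 7.1 tilt [ 0.026  0.003 -1.   ]
```

```bash
python3 -m creep '[{"fingers":3,"offset":[-0.2,-2,0],"roll":0},{"fingers":3,"offset":[-0.3,-4,0],"roll":0},{"fingers":3,"offset":[-0.3,-4.5,0],"roll":0},{"fingers":3,"offset":[-0.3,-4.5,0],"roll":0},{"fingers":3,"offset":[-0.3,-4.5,0],"roll":0},{"fingers":3,"offset":[-0.3,-4.5,0],"roll":0},{"fingers":3,"offset":[-0.3,-4,0],"roll":0},{"fingers":3,"offset":[-0.3,-2.5,0],"roll":0},{"fingers":3,"offset":[0,-1,0],"roll":0},{"fingers":3,"offset":[0,0,0],"roll":0}]'; python3 -c "
from h import *
go(.426,.36,.13)
"
```

```text
time_s: 8.35
tcp_pos: [0.4308, 0.3542, 0.2505]
ee_rot: [[0.996, 0.091, 0.016], [0.091, -0.996, -0.009], [0.015, 0.01, -1.0]]
contact_force: [0.2, 0.3, -3.6]
width: 0.0456
pos [0.4308 0.3542 0.2505] off cm [-0.6  -0.74 12.04] roll -0.3 w 0.0456 F [ 0.2  0.3 -3.6] t 8.35 tilt [ 0.015  0.01  -1.   ]
```

```bash
python3 -m creep '[{"fingers":3,"offset":[-0.5,-0.7,2],"roll":0},{"fingers":3,"offset":[0,0,3],"roll":0},{"fingers":3,"offset":[0,0,3],"roll":0},{"fingers":3,"offset":[0,0,2],"roll":0},{"fingers":3,"offset":[0,0,0],"roll":0}]'; python3 -c "
from h import *
go(.426,.36,.123)
snap('side','s2.png');snap('scene','c2.png')
"
```

```text
time_s: 8.98
tcp_pos: [0.4295, 0.3533, 0.1474]
ee_rot: [[0.996, 0.083, 0.017], [0.084, -0.996, -0.011], [0.016, 0.013, -1.0]]
contact_force: [0.4, -0.1, -2.5]
width: 0.0456
pos [0.4295 0.3533 0.1474] off cm [-0.34 -0.73  2.43] roll -0.71 w 0.0456 F [ 0.4 -0.1 -2.5] t 8.975 tilt [ 0.016  0.013 -1.   ]
```

View pics/s2.png

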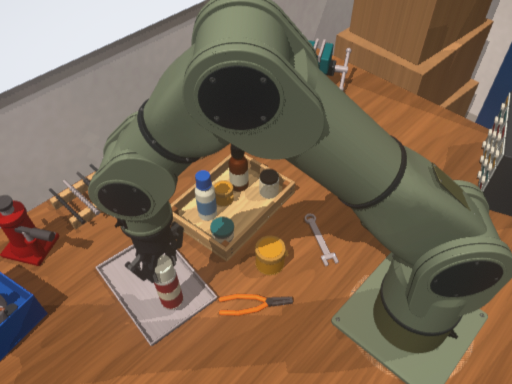

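View pics/c2.png

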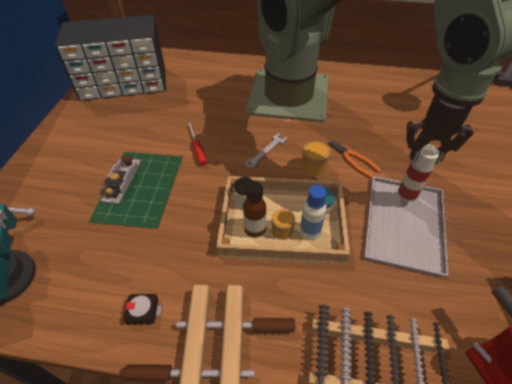

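```bash
python3 -m creep '[{"fingers":3,"offset":[-0.1,-0.3,0.8],"roll":-0.7},{"fingers":3,"offset":[0,0,0.8],"roll":0},{"fingers":3,"offset":[0,0,0.5],"roll":0},{"fingers":3,"offset":[0,0,0],"roll":0}]'; python3 -c "
from h import *
go(.426,.36,.122)
"
```

```text
time_s: 9.57
tcp_pos: [0.4296, 0.3572, 0.128]
ee_rot: [[0.995, 0.097, 0.02], [0.097, -0.995, -0.008], [0.019, 0.01, -1.0]]
contact_force: [0.6, -0.3, -2.5]
width: 0.0459
pos [0.4296 0.3572 0.128 ] off cm [-0.35 -0.32  0.59] roll 0.06 w 0.0459 F [ 0.6 -0.3 -2.5] t 9.575 tilt [ 0.019  0.01  -1.   ]
```

```bash
python3 -m creep '[{"fingers":3,"offset":[0,0,0.4],"roll":0},{"fingers":3,"offset":[0,0,0.1],"roll":0},{"fingers":3,"offset":[0,0,0],"roll":0}]'; python3 -c "
from h import *
go(.426,.36,.122)
"
```

```text
time_s: 9.95
tcp_pos: [0.4299, 0.3572, 0.1229]
ee_rot: [[0.995, 0.097, 0.021], [0.097, -0.995, -0.008], [0.02, 0.01, -1.0]]
contact_force: [0.9, 0.7, -2.7]
width: 0.046
pos [0.4299 0.3572 0.1229] off cm [-0.36 -0.31  0.08] roll 0.05 w 0.046 F [ 0.9  0.7 -2.7] t 9.95 tilt [ 0.02  0.01 -1.  ]
```

```bash
python3 -m creep '[{"fingers":3,"offset":[0,0,0.1],"roll":0},{"fingers":3,"offset":[0,0,0.1],"roll":0},{"fingers":3,"offset":[0,0,0],"roll":0}]'; python3 -c "
from h import *
go(.426,.36,.122)
"
```

```text
time_s: 10.32
tcp_pos: [0.4305, 0.3574, 0.1227]
ee_rot: [[0.995, 0.096, 0.023], [0.096, -0.995, -0.006], [0.022, 0.009, -1.0]]
contact_force: [-0.3, 1.2, -2.7]
width: 0.0457
pos [0.4305 0.3574 0.1227] off cm [-0.43 -0.31  0.06] roll 0.03 w 0.0457 F [-0.3  1.2 -2.7] t 10.325 tilt [ 0.022  0.009 -1.   ]
```

```bash
python3 -m creep '[{"fingers":3,"offset":[0,0,0.25],"roll":0},{"fingers":3,"offset":[0,0,0],"roll":0}]'; python3 -c "
from h import *
go(.426,.36,.122)
"
```

```text
time_s: 10.58
tcp_pos: [0.4317, 0.3577, 0.1227]
ee_rot: [[0.995, 0.096, 0.026], [0.096, -0.995, -0.004], [0.025, 0.007, -1.0]]
contact_force: [0.6, -0.2, -3.2]
width: 0.0454
pos [0.4317 0.3577 0.1227] off cm [-0.54 -0.29  0.05] roll 0.01 w 0.0454 F [ 0.6 -0.2 -3.2] t 10.575 tilt [ 0.025  0.007 -1.   ]
```

```bash
python3 -m creep '[{"fingers":3,"offset":[0,0,0.2],"roll":0},{"fingers":5.5,"offset":[0,0,0],"roll":0},{"fingers":7,"offset":[0,0,0],"roll":0},{"fingers":8.5,"offset":[0,0,0],"roll":0},{"fingers":8.5,"offset":[0,0,0],"roll":0}]'; python3 -c "
from h import *
go(.426,.36,.122)
snap('side','s3.png')
"
```

```text
time_s: 11.2
tcp_pos: [0.4326, 0.3581, 0.1219]
ee_rot: [[0.995, 0.096, 0.028], [0.096, -0.995, -0.002], [0.028, 0.005, -1.0]]
contact_force: [-0.3, 0.3, -0.0]
width: 0.0851
pos [0.4326 0.3581 0.1219] off cm [-0.64 -0.25 -0.03] roll -0.0 w 0.0851 F [-0.3  0.3 -0. ] t 11.2 tilt [ 0.028  0.005 -1.   ]
```

View pics/s3.png

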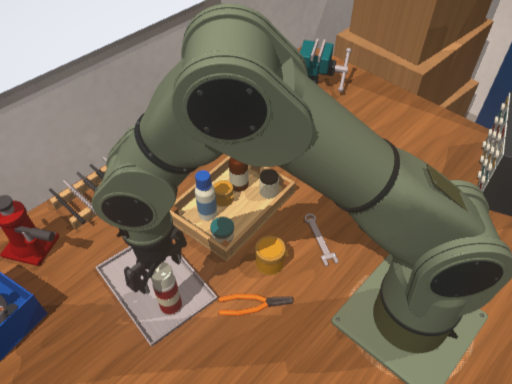

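```bash
python3 -m creep '[{"fingers":8.5,"offset":[0,0,-2],"roll":0},{"fingers":8.5,"offset":[0,0,-4],"roll":0},{"fingers":8.5,"offset":[0,0,-5],"roll":0},{"fingers":8.5,"offset":[2.5,4,-1],"roll":0},{"fingers":8.5,"offset":[2.5,5,0],"roll":0},{"fingers":8.5,"offset":[2.5,5,0],"roll":0},{"fingers":8.5,"offset":[2,5,0],"roll":0},{"fingers":8.5,"offset":[1,3,0],"roll":0},{"fingers":8.5,"offset":[0,0,0],"roll":0}]'; python3 -c "
from h import *
go(.572,.1105,.215)
snap('side','s4.png')
"
```

```text
time_s: 12.38
tcp_pos: [0.5582, 0.1433, 0.2492]
ee_rot: [[0.995, 0.098, 0.028], [0.098, -0.995, -0.003], [0.027, 0.006, -1.0]]
contact_force: [-0.3, 0.4, -0.8]
width: 0.085
pos [0.5582 0.1433 0.2492] off cm [0.96 3.38 3.46] roll 0.11 w 0.085 F [-0.3  0.4 -0.8] t 12.375 tilt [ 0.027  0.006 -1.   ]
```

View pics/s4.png

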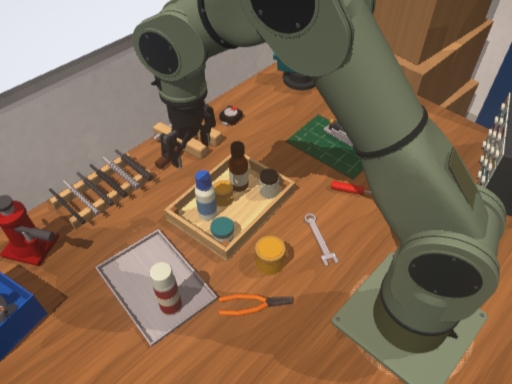

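```bash
python3 -m creep '[{"fingers":8.5,"offset":[0.9,3.3,1],"roll":0},{"fingers":8.5,"offset":[0,0.2,2],"roll":0},{"fingers":8.5,"offset":[0,0,1],"roll":0},{"fingers":8.5,"offset":[0,0,0],"roll":0}]'; python3 -c "
from h import *
go(.572,.1105,.127)
p=snap('wrist','w4.png')
print(px(p,[.572,.1105,.162]),px(p,[.572,.1105,.145]))
"
```

```text
time_s: 12.92
tcp_pos: [0.5703, 0.1152, 0.2088]
ee_rot: [[0.994, 0.105, 0.028], [0.105, -0.994, -0.0], [0.027, 0.003, -1.0]]
contact_force: [0.6, 0.3, 0.6]
width: 0.085
pos [0.5703 0.1152 0.2088] off cm [-0.11  0.46  8.18] roll 0.55 w 0.085 F [0.6 0.3 0.6] t 12.925 tilt [ 0.027  0.003 -1.   ]
[261.38714785 216.35327372] [260.80912476 207.82421855]
```

View pics/w4.png

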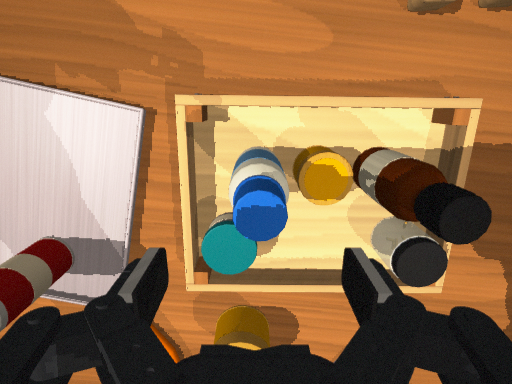

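```bash
python3 -m creep '[{"fingers":8.5,"offset":[-0.1,0.45,2],"roll":0.5},{"fingers":8.5,"offset":[0,0,2.5],"roll":0},{"fingers":8.5,"offset":[0,0,2],"roll":0},{"fingers":8.5,"offset":[0,0,1],"roll":0},{"fingers":8.5,"offset":[0,0,0],"roll":0}]'; python3 -c "
from h import *
go(.572,.1105,.127)
"
```

```text
time_s: 13.6
tcp_pos: [0.5733, 0.1138, 0.1358]
ee_rot: [[0.994, 0.1, 0.033], [0.1, -0.995, 0.002], [0.033, 0.001, -0.999]]
contact_force: [0.6, 0.2, -1.3]
width: 0.0852
pos [0.5733 0.1138 0.1358] off cm [-0.19  0.31  0.88] roll 0.23 w 0.0852 F [ 0.6  0.2 -1.3] t 13.6 tilt [ 0.033  0.001 -0.999]
```

```bash
python3 -m creep '[{"fingers":8.5,"offset":[-0.3,0.4,0.8],"roll":0},{"fingers":8.5,"offset":[0,0,0],"roll":0},{"fingers":8.5,"offset":[0,0,0],"roll":0}]'; python3 -c "
from h import *
go(.572,.1105,.127)
"
```

```text
time_s: 13.98
tcp_pos: [0.5715, 0.1094, 0.1289]
ee_rot: [[0.994, 0.1, 0.035], [0.1, -0.995, 0.003], [0.035, 0.001, -0.999]]
contact_force: [0.6, -0.8, -0.3]
width: 0.0851
pos [0.5715 0.1094 0.1289] off cm [ 0.06 -0.1   0.19] roll 0.24 w 0.0851 F [ 0.6 -0.8 -0.3] t 13.975 tilt [ 0.035  0.001 -0.999]
```

```bash
python3 -m creep '[{"fingers":2.5,"offset":[0,0,0],"roll":0},{"fingers":2.5,"offset":[0,0,0],"roll":0},{"fingers":2.5,"offset":[0,0,0],"roll":0},{"fingers":2.5,"offset":[0,0,0],"roll":0},{"fingers":2.5,"offset":[0,0,0],"roll":0}]'; python3 -c "
from h import *
go(.572,.1105,.127)
"
```

```text
time_s: 14.6
tcp_pos: [0.5718, 0.1098, 0.1296]
ee_rot: [[0.994, 0.1, 0.036], [0.1, -0.995, 0.003], [0.037, 0.0, -0.999]]
contact_force: [0.4, 0.1, 0.7]
width: 0.0366
pos [0.5718 0.1098 0.1296] off cm [ 0.02 -0.06  0.26] roll 0.25 w 0.0366 F [0.4 0.1 0.7] t 14.6 tilt [ 0.037  0.    -0.999]
```

```bash
python3 -m creep '[{"fingers":2.5,"offset":[0,0,-1],"roll":0},{"fingers":2.5,"offset":[0,0,-2],"roll":0},{"fingers":2.5,"offset":[0,0,-3],"roll":0},{"fingers":2.5,"offset":[0,0,-3],"roll":0},{"fingers":2.5,"offset":[0,-2,-1],"roll":0},{"fingers":2.5,"offset":[0.5,-4,0],"roll":0},{"fingers":2.5,"offset":[0.5,-4.5,0],"roll":0},{"fingers":2.5,"offset":[0.5,-4.5,0],"roll":0},{"fingers":2.5,"offset":[0.5,-4,0],"roll":0},{"fingers":2.5,"offset":[0.5,-2,0],"roll":0},{"fingers":2.5,"offset":[0,-1,0],"roll":0},{"fingers":2.5,"offset":[0,0,0],"roll":0}]'; python3 -c "
from h import *
go(.585,.339,.1265)
"
```

```text
time_s: 16.1
tcp_pos: [0.5697, 0.3354, 0.2386]
ee_rot: [[0.995, 0.097, 0.036], [0.097, -0.995, 0.002], [0.036, 0.002, -0.999]]
contact_force: [0.4, -0.4, -3.4]
width: 0.0365
pos [0.5697 0.3354 0.2386] off cm [ 1.15 -0.23 11.25] roll 0.08 w 0.0365 F [ 0.4 -0.4 -3.4] t 16.1 tilt [ 0.036  0.002 -0.999]
```

```bash
python3 -m creep '[{"fingers":2.5,"offset":[1.2,-0.3,2],"roll":0},{"fingers":2.5,"offset":[0,0,3],"roll":0},{"fingers":2.5,"offset":[0,0,2.5],"roll":0},{"fingers":2.5,"offset":[0,0,1.5],"roll":0},{"fingers":2.5,"offset":[0,0,0],"roll":0}]'; python3 -c "
from h import *
go(.585,.339,.1245)
"
```

```text
time_s: 16.73
tcp_pos: [0.5867, 0.334, 0.1488]
ee_rot: [[0.995, 0.092, 0.038], [0.092, -0.996, 0.0], [0.038, 0.003, -0.999]]
contact_force: [-0.8, 0.2, -2.3]
width: 0.0364
pos [0.5867 0.334  0.1488] off cm [-0.22 -0.52  2.43] roll -0.22 w 0.0364 F [-0.8  0.2 -2.3] t 16.725 tilt [ 0.038  0.003 -0.999]
```

```bash
python3 -m creep '[{"fingers":2.5,"offset":[-0.2,-0.4,1],"roll":0},{"fingers":2.5,"offset":[0,0,0.8],"roll":0},{"fingers":2.5,"offset":[0,0,0.4],"roll":0},{"fingers":2.5,"offset":[0,0,0],"roll":0}]'; python3 -c "
from h import *
go(.585,.339,.1245)
"
```

```text
time_s: 17.23
tcp_pos: [0.5858, 0.3383, 0.1273]
ee_rot: [[0.995, 0.092, 0.04], [0.092, -0.996, 0.001], [0.04, 0.002, -0.999]]
contact_force: [0.3, -0.1, -3.0]
width: 0.0369
pos [0.5858 0.3383 0.1273] off cm [-0.08 -0.08  0.28] roll -0.23 w 0.0369 F [ 0.3 -0.1 -3. ] t 17.225 tilt [ 0.04   0.002 -0.999]
```

```bash
python3 -m creep '[{"fingers":2.5,"offset":[0,0,0.4],"roll":0},{"fingers":2.5,"offset":[0,0,0],"roll":0}]'; python3 -c "
from h import *
go(.585,.339,.1245)
"
```

```text
time_s: 17.48
tcp_pos: [0.5869, 0.3388, 0.1246]
ee_rot: [[0.995, 0.092, 0.043], [0.092, -0.996, 0.003], [0.043, 0.001, -0.999]]
contact_force: [-0.7, 0.1, -3.0]
width: 0.0366
pos [0.5869 0.3388 0.1246] off cm [-0.18 -0.04  0.01] roll -0.23 w 0.0366 F [-0.7  0.1 -3. ] t 17.475 tilt [ 0.043  0.001 -0.999]
```

```bash
python3 -m creep '[{"fingers":5,"offset":[0,0,0],"roll":0},{"fingers":7,"offset":[0,0,0],"roll":0},{"fingers":8.5,"offset":[0,0,0],"roll":0},{"fingers":8.5,"offset":[0,0,-1],"roll":0},{"fingers":8.5,"offset":[0,0,-3],"roll":0},{"fingers":8.5,"offset":[0,0,-4],"roll":0},{"fingers":8.5,"offset":[0,0,-4],"roll":0},{"fingers":8.5,"offset":[0,0,0],"roll":0}]'; python3 -c "
from h import *
go(.5845,-.0245,.25)
snap('side','s5.png')
"
```

```text
time_s: 18.48
tcp_pos: [0.5817, 0.3384, 0.2515]
ee_rot: [[0.995, 0.092, 0.045], [0.092, -0.996, 0.004], [0.046, -0.0, -0.999]]
contact_force: [0.5, 1.6, 0.2]
width: 0.0847
pos [0.5817 0.3384 0.2515] off cm [-3.05 36.17  0.  ] roll -0.24 w 0.0847 F [0.5 1.6 0.2] t 18.475 tilt [ 0.046 -0.    -0.999]
```

View pics/s5.png

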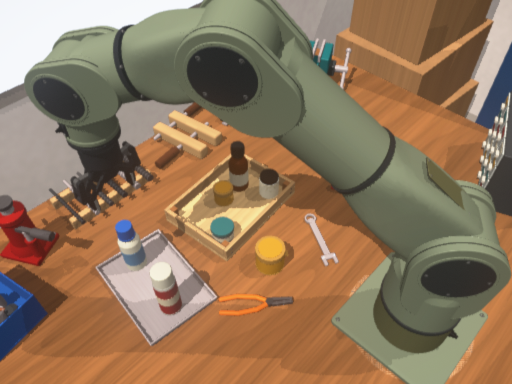

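```bash
python3 -m creep '[{"fingers":8.5,"offset":[-0.3,3,0],"roll":0},{"fingers":8.5,"offset":[-0.3,5,0],"roll":0},{"fingers":8.5,"offset":[-0.3,5.5,0],"roll":0},{"fingers":8.5,"offset":[-0.3,5.5,0],"roll":0},{"fingers":8.5,"offset":[-0.3,5.5,0],"roll":0},{"fingers":8.5,"offset":[-0.3,5,0],"roll":0},{"fingers":8.5,"offset":[-0.3,3,0],"roll":0},{"fingers":8.5,"offset":[-0.3,1.5,0],"roll":0},{"fingers":8.5,"offset":[0,0,0],"roll":0}]'; python3 -c "
from h import *
go(.5845,-.0245,.215)
"
```

```text
time_s: 19.65
tcp_pos: [0.5855, -0.0126, 0.2432]
ee_rot: [[0.995, 0.093, 0.034], [0.093, -0.996, 0.001], [0.034, 0.002, -0.999]]
contact_force: [-0.1, 0.9, -0.2]
width: 0.0847
pos [ 0.5855 -0.0126  0.2432] off cm [-0.31  1.17  2.81] roll -0.13 w 0.0847 F [-0.1  0.9 -0.2] t 19.65 tilt [ 0.034  0.002 -0.999]
```

```bash
python3 -m creep '[{"fingers":8.5,"offset":[-0.3,1.2,0.5],"roll":0},{"fingers":8.5,"offset":[0,0,2],"roll":0},{"fingers":8.5,"offset":[0,0,0],"roll":0},{"fingers":8.5,"offset":[0,0,0],"roll":0}]'; python3 -c "
from h import *
go(.5845,-.0245,.13)
p=snap('wrist','w5.png')
print(px(p,[.5845,-.0245,.166]))
"
```

```text
time_s: 20.15
tcp_pos: [0.5845, -0.0224, 0.2172]
ee_rot: [[0.995, 0.098, 0.034], [0.098, -0.995, 0.002], [0.034, 0.001, -0.999]]
contact_force: [-0.8, -0.8, 0.4]
width: 0.0848
pos [ 0.5845 -0.0224  0.2172] off cm [-0.31  0.2   8.72] roll 0.13 w 0.0848 F [-0.8 -0.8  0.4] t 20.15 tilt [ 0.034  0.001 -0.999]
[257.42618628 216.28414419]
```

View pics/w5.png

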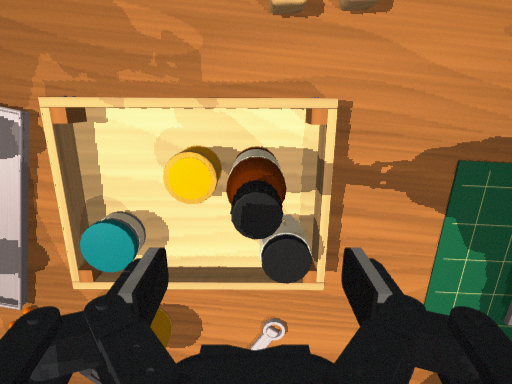

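```bash
python3 -m creep '[{"fingers":8.5,"offset":[-0.2,0.2,2],"roll":0},{"fingers":8.5,"offset":[0,0,2.5],"roll":0},{"fingers":8.5,"offset":[0,0,2.2],"roll":0},{"fingers":8.5,"offset":[0,0,1.2],"roll":0},{"fingers":8.5,"offset":[0,0,0],"roll":0}]'; python3 -c "
from h import *
go(.5855,-.0245,.13)
"
```

```text
time_s: 20.82
tcp_pos: [0.5869, -0.0237, 0.139]
ee_rot: [[0.994, 0.099, 0.038], [0.099, -0.995, 0.003], [0.038, 0.001, -0.999]]
contact_force: [0.6, 0.3, 0.9]
width: 0.0851
pos [ 0.5869 -0.0237  0.139 ] off cm [-0.18  0.07  0.89] roll 0.21 w 0.0851 F [0.6 0.3 0.9] t 20.825 tilt [ 0.038  0.001 -0.999]
```

```bash
python3 -m creep '[{"fingers":8.5,"offset":[-0.25,0.1,0.9],"roll":0},{"fingers":8.5,"offset":[0,0,0],"roll":0},{"fingers":2.5,"offset":[0,0,0],"roll":0},{"fingers":2.5,"offset":[0,0,0],"roll":0},{"fingers":2.5,"offset":[0,0,0],"roll":0},{"fingers":2.5,"offset":[0,0,0],"roll":0},{"fingers":2.5,"offset":[0,0,0],"roll":0}]'; python3 -c "
from h import *
go(.5855,-.0245,.13)
"
```

```text
time_s: 21.7
tcp_pos: [0.5857, -0.0247, 0.1316]
ee_rot: [[0.994, 0.1, 0.042], [0.1, -0.995, 0.003], [0.042, 0.001, -0.999]]
contact_force: [-0.1, 0.0, -1.1]
width: 0.0347
pos [ 0.5857 -0.0247  0.1316] off cm [-0.02 -0.02  0.16] roll 0.22 w 0.0347 F [-0.1  0.  -1.1] t 21.7 tilt [ 0.042  0.001 -0.999]
```

```bash
python3 -m creep '[{"fingers":2.5,"offset":[0,0,-1],"roll":0},{"fingers":2.5,"offset":[0,0,-2],"roll":0},{"fingers":2.5,"offset":[0,0,-3],"roll":0},{"fingers":2.5,"offset":[0,0,-4],"roll":0},{"fingers":2.5,"offset":[-0.5,-2,-2],"roll":0},{"fingers":2.5,"offset":[-0.7,-4,0],"roll":0},{"fingers":2.5,"offset":[-0.7,-5,0],"roll":0},{"fingers":2.5,"offset":[-0.7,-5,0],"roll":0},{"fingers":2.5,"offset":[-0.7,-5,0],"roll":0},{"fingers":2.5,"offset":[-0.7,-4,0],"roll":0},{"fingers":2.5,"offset":[0,-2,0],"roll":0},{"fingers":2.5,"offset":[0,0,0],"roll":0}]'; python3 -c "
from h import *
go(.5095,.3485,.13)
"
```

```text
time_s: 23.2
tcp_pos: [0.5106, 0.2467, 0.2592]
ee_rot: [[0.994, 0.098, 0.043], [0.098, -0.995, 0.003], [0.043, 0.001, -0.999]]
contact_force: [-0.1, -0.2, -2.5]
width: 0.0346
pos [0.5106 0.2467 0.2592] off cm [  0.33 -10.16  12.93] roll 0.11 w 0.0346 F [-0.1 -0.2 -2.5] t 23.2 tilt [ 0.043  0.001 -0.999]
```

```bash
python3 -m creep '[{"fingers":2.5,"offset":[0.6,-3,0],"roll":0},{"fingers":2.5,"offset":[0.4,-4,0],"roll":0},{"fingers":2.5,"offset":[0.2,-2.5,1],"roll":0},{"fingers":2.5,"offset":[0,-0.6,2],"roll":0},{"fingers":2.5,"offset":[0,0,1],"roll":0},{"fingers":2.5,"offset":[0,0,0],"roll":0}]'; python3 -c "
from h import *
go(.5095,.3485,.13)
"
```

```text
time_s: 23.95
tcp_pos: [0.5169, 0.3453, 0.2212]
ee_rot: [[0.995, 0.091, 0.045], [0.091, -0.996, 0.001], [0.045, 0.003, -0.999]]
contact_force: [0.6, -0.0, -2.8]
width: 0.0347
pos [0.5169 0.3453 0.2212] off cm [-1.12 -0.42  9.07] roll -0.27 w 0.0347 F [ 0.6 -0.  -2.8] t 23.95 tilt [ 0.045  0.003 -0.999]
```

```bash
python3 -m creep '[{"fingers":2.5,"offset":[-1,-0.4,1],"roll":0},{"fingers":2.5,"offset":[0,0,2.5],"roll":0},{"fingers":2.5,"offset":[0,0,2.5],"roll":0},{"fingers":2.5,"offset":[0,0,1],"roll":0},{"fingers":2.5,"offset":[0,0,0],"roll":0}]'; python3 -c "
from h import *
go(.5095,.3485,.1265)
snap('scene','c6.png')
"
```

```text
time_s: 24.58
tcp_pos: [0.5126, 0.3457, 0.154]
ee_rot: [[0.995, 0.087, 0.05], [0.087, -0.996, 0.003], [0.05, 0.002, -0.999]]
contact_force: [0.2, -0.1, -2.9]
width: 0.0346
pos [0.5126 0.3457 0.154 ] off cm [-0.42 -0.31  2.73] roll -0.52 w 0.0346 F [ 0.2 -0.1 -2.9] t 24.575 tilt [ 0.05   0.002 -0.999]
```

View pics/c6.png

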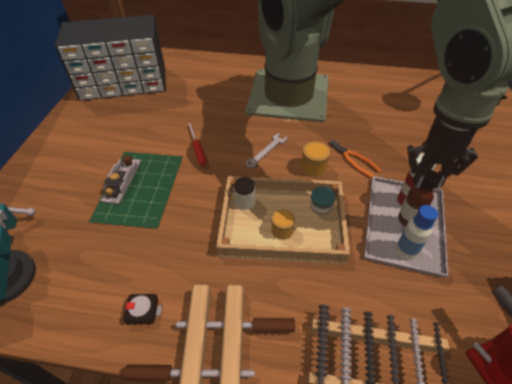

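```bash
python3 -m creep '[{"fingers":2.5,"offset":[-0.4,-0.3,0.8],"roll":0},{"fingers":2.5,"offset":[0,0,1],"roll":0},{"fingers":2.5,"offset":[0,0,0.7],"roll":0},{"fingers":2.5,"offset":[0,0,0],"roll":0}]'; python3 -c "
from h import *
go(.5095,.3485,.1265)
"
```

```text
time_s: 25.12
tcp_pos: [0.5099, 0.3491, 0.129]
ee_rot: [[0.995, 0.087, 0.052], [0.087, -0.996, 0.004], [0.052, 0.0, -0.999]]
contact_force: [0.9, -0.5, -3.2]
width: 0.0346
pos [0.5099 0.3491 0.129 ] off cm [-0.06  0.06  0.24] roll -0.51 w 0.0346 F [ 0.9 -0.5 -3.2] t 25.125 tilt [ 0.052  0.    -0.999]
```

```bash
python3 -m creep '[{"fingers":2.5,"offset":[0,0,0.3],"roll":0},{"fingers":2.5,"offset":[0,0,0],"roll":0}]'; python3 -c "
from h import *
go(.5095,.3485,.1265)
"; python3 -m creep '[{"fingers":5,"offset":[0,0,0],"roll":0},{"fingers":7,"offset":[0,0,0],"roll":0},{"fingers":8.5,"offset":[0,0,0],"roll":0},{"fingers":8.5,"offset":[0,0,-1],"roll":0},{"fingers":8.5,"offset":[0,0,-3],"roll":0},{"fingers":8.5,"offset":[0,0,-4],"roll":0},{"fingers":8.5,"offset":[0,0,-4],"roll":0},{"fingers":8.5,"offset":[0,0,0],"roll":0}]'; python3 -c "
from h import *
go(.5765,.044,.25)
snap('side','s7.png');p=snap('scene','c7.png')
for l in ['spray_can','amber_bottle','white_bottle','wax_tin','screw_jar','grease_tub']:
  for d in r.landmark_of(l,p): print(l,round(d['p'],2),w(p,d['at']).round(4))
"
```

```text
time_s: 25.38
tcp_pos: [0.5108, 0.3495, 0.1268]
ee_rot: [[0.995, 0.087, 0.054], [0.087, -0.996, 0.006], [0.055, -0.001, -0.999]]
contact_force: [-0.4, -0.8, -1.7]
width: 0.0344
pos [0.5108 0.3495 0.1268] off cm [-0.14  0.08  0.02] roll -0.52 w 0.0344 F [-0.4 -0.8 -1.7] t 25.375 tilt [ 0.055 -0.001 -0.999]
time_s: 26.38
tcp_pos: [0.5043, 0.3488, 0.2535]
ee_rot: [[0.995, 0.087, 0.056], [0.086, -0.996, 0.007], [0.057, -0.002, -0.998]]
contact_force: [0.1, -0.4, -0.8]
width: 0.0848
pos [0.5043 0.3488 0.2535] off cm [ 4.53 30.99  0.54] roll -0.53 w 0.0848 F [ 0.1 -0.4 -0.8] t 26.375 tilt [ 0.057 -0.002 -0.998]
spray_can 0.65 [0.432  0.3553 0.0044]
spray_can 0.52 [0.5789 0.0457 0.0126]
amber_bottle 0.7 [0.5103 0.3519 0.0034]
white_bottle 0.89 [0.5869 0.338  0.001 ]
wax_tin 0.92 [ 0.3408  0.1069 -0.0022]
wax_tin 0.85 [0.5778 0.0431 0.0177]
screw_jar 0.68 [ 0.5065 -0.0605  0.0084]
screw_jar 0.56 [5.137e-01 3.500e-01 5.000e-04]
grease_tub 0.95 [0.4872 0.1348 0.0063]
```

View pics/s7.png

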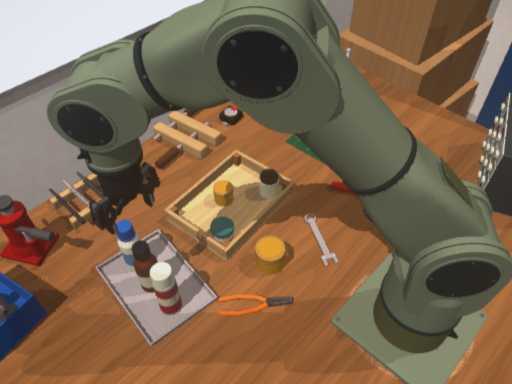

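View pics/c7.png

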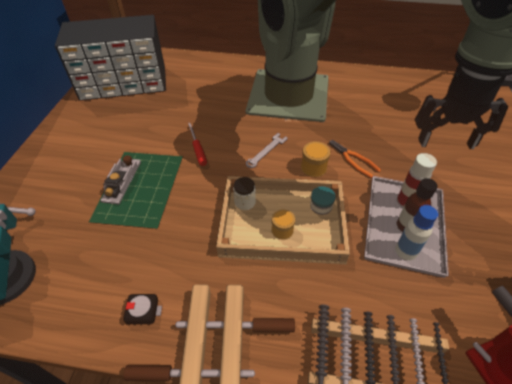

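```bash
python3 -m creep '[{"fingers":8.5,"offset":[0.6,3,0],"roll":-0.5},{"fingers":8.5,"offset":[0.6,5,0],"roll":0},{"fingers":8.5,"offset":[0.6,5,0],"roll":0},{"fingers":8.5,"offset":[0.6,5,0],"roll":0},{"fingers":8.5,"offset":[0.6,5,0],"roll":0},{"fingers":8.5,"offset":[0.6,4,0],"roll":0},{"fingers":8.5,"offset":[0.6,2,0],"roll":0},{"fingers":8.5,"offset":[0.4,1,0],"roll":0},{"fingers":8.5,"offset":[0,0,0],"roll":0}]'; python3 -c "
from h import *
go(.577,.0445,.15)
"
```

```text
time_s: 27.9
tcp_pos: [0.5791, 0.0453, 0.2493]
ee_rot: [[0.994, 0.097, 0.048], [0.097, -0.995, 0.002], [0.048, 0.002, -0.999]]
contact_force: [-0.1, -0.4, 0.0]
width: 0.0847
pos [0.5791 0.0453 0.2493] off cm [-0.69  0.03  9.91] roll 0.07 w 0.0847 F [-0.1 -0.4  0. ] t 27.9 tilt [ 0.048  0.002 -0.999]
```

```bash
python3 -m creep '[{"fingers":8.5,"offset":[-0.6,0,2],"roll":0},{"fingers":8.5,"offset":[0,0,3],"roll":0},{"fingers":8.5,"offset":[0,0,3],"roll":0},{"fingers":8.5,"offset":[0,0,2],"roll":0},{"fingers":8.5,"offset":[0,0,0],"roll":0}]'; python3 -c "
from h import *
go(.577,.0445,.03)
p=snap('wrist','w8.png')
for x in [.574,.577,.58]:print(px(p,[x,.0445,.058]))
for d in r.landmark_of('wax_tin',p): print(round(d['p'],2),w(p,d['at']).round(4))
"
```

```text
time_s: 28.52
tcp_pos: [0.5767, 0.0519, 0.1463]
ee_rot: [[0.993, 0.104, 0.048], [0.104, -0.995, 0.005], [0.048, -0.0, -0.999]]
contact_force: [0.4, -0.3, 0.1]
width: 0.0852
pos [0.5767 0.0519 0.1463] off cm [-0.61  0.74 11.62] roll 0.48 w 0.0852 F [ 0.4 -0.3  0.1] t 28.525 tilt [ 0.048 -0.    -0.999]
[263.2993797  205.18356328]
[263.71019197 201.66692668]
[264.12364277 198.12770379]
0.71 [0.5793 0.0473 0.0073]
0.69 [ 0.3427  0.1105 -0.0012]
```

View pics/w8.png

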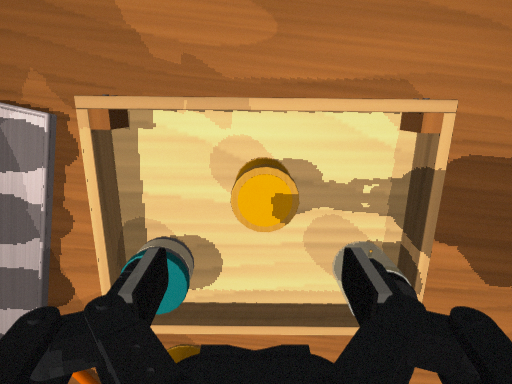

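```bash
python3 -m creep '[{"fingers":8.5,"offset":[-0.3,0.7,1],"roll":0.4},{"fingers":8.5,"offset":[0,0,3],"roll":0},{"fingers":8.5,"offset":[0,0,2.5],"roll":0},{"fingers":8.5,"offset":[0,0,1.5],"roll":0},{"fingers":8.5,"offset":[0,0,0],"roll":0}]'; python3 -c "
from h import *
go(.579,.0445,.031)
"
```

```text
time_s: 29.25
tcp_pos: [0.5803, 0.0433, 0.0675]
ee_rot: [[0.994, 0.095, 0.055], [0.095, -0.995, 0.006], [0.055, -0.0, -0.998]]
contact_force: [0.2, 0.0, 0.1]
width: 0.0852
pos [0.5803 0.0433 0.0675] off cm [-0.32 -0.13  3.64] roll -0.06 w 0.0852 F [0.2 0.  0.1] t 29.25 tilt [ 0.055 -0.    -0.998]
```

```bash
python3 -m creep '[{"fingers":8.5,"offset":[-0.3,-0.1,1.5],"roll":0},{"fingers":8.5,"offset":[-0.1,0,1.3],"roll":0},{"fingers":8.5,"offset":[0,0,0.8],"roll":0},{"fingers":8.5,"offset":[0,0,0],"roll":0}]'; python3 -c "
from h import *
go(.579,.0445,.031)
"
```

```text
time_s: 29.75
tcp_pos: [0.5786, 0.0442, 0.0302]
ee_rot: [[0.994, 0.095, 0.057], [0.095, -0.995, 0.006], [0.057, -0.0, -0.998]]
contact_force: [-0.4, -0.1, 0.5]
width: 0.0849
pos [0.5786 0.0442 0.0302] off cm [ 0.05 -0.03 -0.08] roll -0.06 w 0.0849 F [-0.4 -0.1  0.5] t 29.75 tilt [ 0.057 -0.    -0.998]
```

```bash
python3 -m creep '[{"fingers":4.5,"offset":[0,0,0],"roll":0},{"fingers":4.5,"offset":[0,0,0],"roll":0},{"fingers":4.5,"offset":[0,0,0],"roll":0},{"fingers":4.5,"offset":[0,0,0],"roll":0},{"fingers":4.5,"offset":[0,0,-1],"roll":0},{"fingers":4.5,"offset":[0,0,-2],"roll":0},{"fingers":4.5,"offset":[0,0,-3],"roll":0},{"fingers":4.5,"offset":[0,0,-3],"roll":0},{"fingers":4.5,"offset":[0,0,0],"roll":0}]'; python3 -c "
from h import *
go(.49,-.32,.12)
"
```

```text
time_s: 30.88
tcp_pos: [0.5735, 0.0435, 0.1262]
ee_rot: [[0.994, 0.095, 0.059], [0.095, -0.996, 0.006], [0.059, -0.0, -0.998]]
contact_force: [-1.0, -0.5, -2.0]
width: 0.054
pos [0.5735 0.0435 0.1262] off cm [-11.77  35.4   -0.09] roll -0.07 w 0.054 F [-1.  -0.5 -2. ] t 30.875 tilt [ 0.059 -0.    -0.998]
```

```bash
python3 -m creep '[{"fingers":4.5,"offset":[-0.3,2,-1.5],"roll":0},{"fingers":4.5,"offset":[-0.5,4,-1],"roll":0},{"fingers":4.5,"offset":[-1,5,0],"roll":0},{"fingers":4.5,"offset":[-1.5,5,0],"roll":0},{"fingers":4.5,"offset":[-2,5,0],"roll":0},{"fingers":4.5,"offset":[-2,5,0],"roll":0},{"fingers":4.5,"offset":[-2,4,0],"roll":0},{"fingers":4.5,"offset":[-1,2,0],"roll":0},{"fingers":4.5,"offset":[0,0,0],"roll":0}]'; python3 -c "
from h import *
go(.49,-.315,.12)
"
```

```text
time_s: 32.0
tcp_pos: [0.4958, -0.2944, 0.1416]
ee_rot: [[0.994, 0.096, 0.054], [0.096, -0.995, 0.008], [0.054, -0.003, -0.999]]
contact_force: [-0.3, 0.6, -2.6]
width: 0.0543
pos [ 0.4958 -0.2944  0.1416] off cm [-0.89  2.    2.11] roll 0.01 w 0.0543 F [-0.3  0.6 -2.6] t 32.0 tilt [ 0.054 -0.003 -0.999]
```

```bash
python3 -m creep '[{"fingers":4.5,"offset":[-0.8,2,1],"roll":0},{"fingers":4.5,"offset":[0,0,3],"roll":0},{"fingers":4.5,"offset":[0,0,3],"roll":0},{"fingers":4.5,"offset":[0,0,1],"roll":0},{"fingers":4.5,"offset":[0,0,0],"roll":0}]'; python3 -c "
from h import *
go(.49,-.315,.025)
p=snap('scene','c9.png');snap('wrist','w9.png')
for l in ['bench_mat','block_plane']:
  for d in r.landmark_of(l,p): print(l,round(d['p'],2),w(p,d['at']).round(4))
"
```

```text
time_s: 32.62
tcp_pos: [0.4958, -0.3112, 0.0588]
ee_rot: [[0.994, 0.1, 0.054], [0.1, -0.995, 0.01], [0.055, -0.005, -0.998]]
contact_force: [-0.6, 0.1, -1.8]
width: 0.0543
pos [ 0.4958 -0.3112  0.0588] off cm [-0.8   0.34  3.34] roll 0.22 w 0.0543 F [-0.6  0.1 -1.8] t 32.625 tilt [ 0.055 -0.005 -0.998]
bench_mat 0.92 [ 0.4925 -0.3583  0.0008]
block_plane 0.89 [ 0.4791 -0.4175  0.005 ]
```

View pics/c9.png

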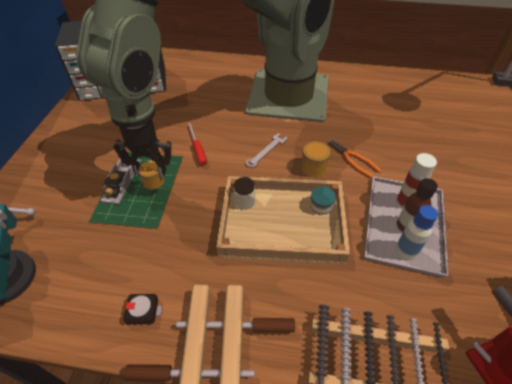

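View pics/w9.png

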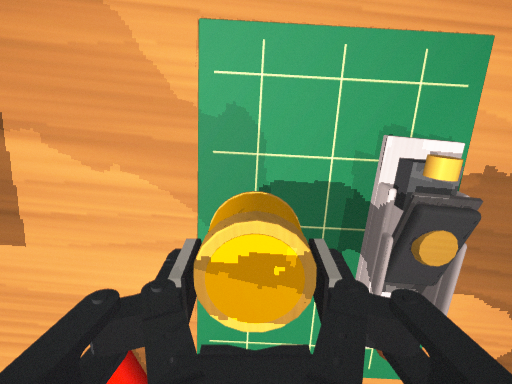

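```bash
python3 -m creep '[{"fingers":4.5,"offset":[-0.4,0.4,1],"roll":0},{"fingers":4.5,"offset":[0,0,1.2],"roll":0},{"fingers":4.5,"offset":[0,0,0.7],"roll":0},{"fingers":4.5,"offset":[0,0,0],"roll":0}]'; python3 -c "
from h import *
go(.49,-.315,.0255)
"
```

```text
time_s: 33.33
tcp_pos: [0.4939, -0.3167, 0.0291]
ee_rot: [[0.993, 0.099, 0.057], [0.099, -0.995, 0.008], [0.057, -0.003, -0.998]]
contact_force: [-0.5, 0.2, -2.2]
width: 0.0539
pos [ 0.4939 -0.3167  0.0291] off cm [-0.39 -0.21  0.34] roll 0.16 w 0.0539 F [-0.5  0.2 -2.2] t 33.325 tilt [ 0.057 -0.003 -0.998]
```

```bash
python3 -m creep '[{"fingers":4.5,"offset":[0,0,0.3],"roll":0},{"fingers":4.5,"offset":[0,0,0.1],"roll":0},{"fingers":4.5,"offset":[0,0,0],"roll":0}]'; python3 -c "
from h import *
go(.49,-.315,.0255)
"
```

```text
time_s: 33.7
tcp_pos: [0.4944, -0.3168, 0.0263]
ee_rot: [[0.993, 0.099, 0.057], [0.099, -0.995, 0.008], [0.058, -0.002, -0.998]]
contact_force: [-0.5, -0.0, -2.3]
width: 0.0541
pos [ 0.4944 -0.3168  0.0263] off cm [-0.42 -0.22  0.05] roll 0.17 w 0.0541 F [-0.5 -0.  -2.3] t 33.7 tilt [ 0.058 -0.002 -0.998]
```

```bash
python3 -m creep '[{"fingers":4.5,"offset":[0,0,0.15],"roll":0},{"fingers":5.8,"offset":[0,0,0],"roll":0},{"fingers":6.6,"offset":[0,0,0],"roll":0},{"fingers":6.6,"offset":[0,0,0],"roll":0},{"fingers":6.6,"offset":[0,0,0],"roll":0},{"fingers":6.6,"offset":[0,0,-1],"roll":0},{"fingers":6.6,"offset":[0,0,-3],"roll":0},{"fingers":6.6,"offset":[0,0,-4],"roll":0},{"fingers":8.5,"offset":[0,0,-5],"roll":0},{"fingers":8.5,"offset":[0,0,-5],"roll":0},{"fingers":8.5,"offset":[0,0,-4],"roll":0},{"fingers":8.5,"offset":[0,0,0],"roll":0}]'; python3 -c "
from h import *
go(.587,.3388,.25)
p=snap('wrist','w10.png')
for l in ['wax_tin','bench_mat','block_plane']:
  for d in r.landmark_of(l,p): print(l,round(d['p'],2),w(p,d['at']).round(4))
p=snap('scene','c10.png');
for l in ['wax_tin','bench_mat','block_plane']:
  for d in r.landmark_of(l,p): print(l,round(d['p'],2),w(p,d['at']).round(4))
"
```

```text
time_s: 35.2
tcp_pos: [0.481, -0.3182, 0.2566]
ee_rot: [[0.993, 0.099, 0.061], [0.099, -0.995, 0.006], [0.061, 0.0, -0.998]]
contact_force: [0.7, 0.5, -0.3]
width: 0.0852
pos [ 0.481  -0.3182  0.2566] off cm [ 16.99 -64.32   1.67] roll 0.2 w 0.0852 F [ 0.7  0.5 -0.3] t 35.2 tilt [ 0.061  0.    -0.998]
wax_tin 0.63 [ 0.4938 -0.3165  0.0024]
bench_mat 0.96 [ 0.4933 -0.3613  0.0007]
block_plane 0.91 [ 0.4819 -0.4143 -0.0009]
wax_tin 0.9 [ 0.3414  0.1063 -0.0019]
wax_tin 0.85 [ 0.4943 -0.3177  0.0101]
bench_mat 0.76 [ 0.4914 -0.3615 -0.0033]
block_plane 0.88 [ 0.477  -0.4155  0.0043]
```

View pics/w10.png

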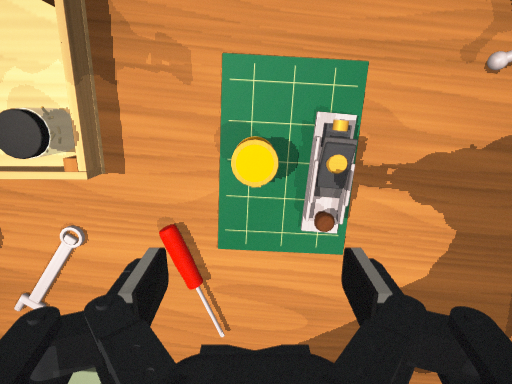

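View pics/c10.png

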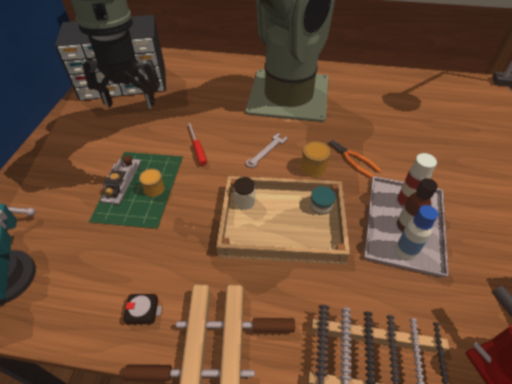

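```bash
python3 -m creep '[{"fingers":8.5,"offset":[0.6,-3,0],"roll":0},{"fingers":8.5,"offset":[0.7,-5,0],"roll":0},{"fingers":8.5,"offset":[0.7,-5.5,0],"roll":0},{"fingers":8.5,"offset":[0.7,-5.5,0],"roll":0},{"fingers":8.5,"offset":[0.7,-5.5,0],"roll":0},{"fingers":8.5,"offset":[0.7,-5.5,0],"roll":0},{"fingers":8.5,"offset":[0.7,-5.5,0],"roll":0},{"fingers":8.5,"offset":[0.7,-5.5,0],"roll":0},{"fingers":8.5,"offset":[0.7,-5.5,0],"roll":0},{"fingers":8.5,"offset":[0.7,-5.5,0],"roll":0},{"fingers":8.5,"offset":[0.7,-5,0],"roll":0},{"fingers":8.5,"offset":[0.4,-3,0],"roll":0},{"fingers":8.5,"offset":[0,0,0],"roll":0}]'; python3 -c "
from h import *
go(.5108,.3494,.22)
"
```

```text
time_s: 37.22
tcp_pos: [0.4991, 0.3072, 0.2542]
ee_rot: [[0.994, 0.099, 0.05], [0.099, -0.995, 0.009], [0.051, -0.004, -0.999]]
contact_force: [-0.4, -0.1, -0.3]
width: 0.0852
pos [0.4991 0.3072 0.2542] off cm [ 1.4  -4.07  3.51] roll 0.16 w 0.0852 F [-0.4 -0.1 -0.3] t 37.225 tilt [ 0.051 -0.004 -0.999]
```

```bash
python3 -m creep '[{"fingers":8.5,"offset":[0.9,-2.2,0],"roll":0},{"fingers":8.5,"offset":[0.6,-1.9,0.5],"roll":0},{"fingers":8.5,"offset":[0,0,2],"roll":0},{"fingers":8.5,"offset":[0,0,0],"roll":0},{"fingers":8.5,"offset":[0,0,0],"roll":0}]'; python3 -c "
from h import *
go(.5108,.3494,.127)
p=snap('wrist','w11.png')
print(px(p,[.5108,.3494,.161]))
"
```

```text
time_s: 37.85
tcp_pos: [0.5126, 0.3469, 0.2294]
ee_rot: [[0.994, 0.095, 0.05], [0.095, -0.995, 0.006], [0.05, -0.001, -0.999]]
contact_force: [-0.6, -0.2, 0.7]
width: 0.0849
pos [0.5126 0.3469 0.2294] off cm [-0.67 -0.26 10.22] roll -0.03 w 0.0849 F [-0.6 -0.2  0.7] t 37.85 tilt [ 0.05  -0.001 -0.999]
[251.00012612 211.23034531]
```

View pics/w11.png

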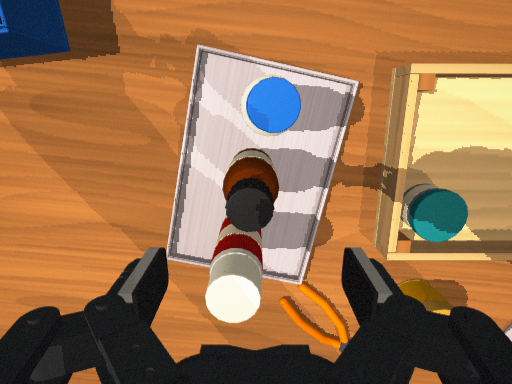

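```bash
python3 -m creep '[{"fingers":8.5,"offset":[-0.5,-0.25,2],"roll":0},{"fingers":8.5,"offset":[0,0,3],"roll":0},{"fingers":8.5,"offset":[0,0,2.5],"roll":0},{"fingers":8.5,"offset":[0,0,1.5],"roll":0},{"fingers":8.5,"offset":[0,0,0],"roll":0}]'; python3 -c "
from h import *
go(.5108,.3494,.127)
"
```

```text
time_s: 38.52
tcp_pos: [0.5136, 0.3489, 0.1405]
ee_rot: [[0.994, 0.093, 0.054], [0.093, -0.996, 0.009], [0.054, -0.003, -0.999]]
contact_force: [1.0, 0.6, 0.7]
width: 0.0851
pos [0.5136 0.3489 0.1405] off cm [-0.35 -0.07  1.34] roll -0.15 w 0.0851 F [1.  0.6 0.7] t 38.525 tilt [ 0.054 -0.003 -0.999]
```

```bash
python3 -m creep '[{"fingers":8.5,"offset":[-0.35,-0.05,1],"roll":0},{"fingers":8.5,"offset":[0,0,0.3],"roll":0},{"fingers":2.5,"offset":[0,0,0],"roll":0},{"fingers":2.5,"offset":[0,0,0],"roll":0},{"fingers":2.5,"offset":[0,0,0],"roll":0},{"fingers":2.5,"offset":[0,0,0],"roll":0},{"fingers":2.5,"offset":[0,0,0],"roll":0}]'; python3 -c "
from h import *
go(.5108,.3494,.127)
"
```

```text
time_s: 39.4
tcp_pos: [0.5114, 0.3499, 0.1292]
ee_rot: [[0.994, 0.094, 0.057], [0.093, -0.996, 0.011], [0.057, -0.006, -0.998]]
contact_force: [-0.1, 0.2, -1.5]
width: 0.0343
pos [0.5114 0.3499 0.1292] off cm [-0.08  0.05  0.21] roll -0.15 w 0.0343 F [-0.1  0.2 -1.5] t 39.4 tilt [ 0.057 -0.006 -0.998]
```

```bash
python3 -m creep '[{"fingers":2.5,"offset":[0,0,-1],"roll":0},{"fingers":2.5,"offset":[0.1,0,-2],"roll":0},{"fingers":2.5,"offset":[0.2,0,-3],"roll":0},{"fingers":2.5,"offset":[0.2,0,-4],"roll":0},{"fingers":2.5,"offset":[0.2,2,-2],"roll":0},{"fingers":2.5,"offset":[0,4,0],"roll":0},{"fingers":2.5,"offset":[0.4,5,0],"roll":0},{"fingers":2.5,"offset":[0.8,5,0],"roll":0},{"fingers":2.5,"offset":[0.8,5,0],"roll":0},{"fingers":2.5,"offset":[0.8,5,0],"roll":0},{"fingers":2.5,"offset":[0.7,5,0],"roll":0},{"fingers":2.5,"offset":[0.4,3,0],"roll":0},{"fingers":2.5,"offset":[0,0,0],"roll":0}]'; python3 -c "
from h import *
go(.586,-.0245,.134)
"
```

```text
time_s: 41.02
tcp_pos: [0.5805, -0.0051, 0.257]
ee_rot: [[0.995, 0.089, 0.054], [0.089, -0.996, 0.005], [0.054, -0.001, -0.999]]
contact_force: [-0.8, 0.8, -3.2]
width: 0.0347
pos [ 0.5805 -0.0051  0.257 ] off cm [-0.29  1.99 12.3 ] roll -0.39 w 0.0347 F [-0.8  0.8 -3.2] t 41.025 tilt [ 0.054 -0.001 -0.999]
```

```bash
python3 -m creep '[{"fingers":2.5,"offset":[0,1.9,0],"roll":0},{"fingers":2.5,"offset":[0,0,2.5],"roll":0},{"fingers":2.5,"offset":[-0.1,0,3],"roll":0},{"fingers":2.5,"offset":[-0.1,0,3],"roll":0},{"fingers":2.5,"offset":[0,0,1],"roll":0},{"fingers":2.5,"offset":[0,0,0],"roll":0}]'; python3 -c "
from h import *
go(.586,-.0245,.134)
"
```

```text
time_s: 41.78
tcp_pos: [0.5834, -0.0237, 0.1612]
ee_rot: [[0.994, 0.09, 0.053], [0.09, -0.996, 0.006], [0.054, -0.001, -0.999]]
contact_force: [0.1, 0.1, -2.8]
width: 0.0342
pos [ 0.5834 -0.0237  0.1612] off cm [0.11 0.1  2.73] roll -0.33 w 0.0342 F [ 0.1  0.1 -2.8] t 41.775 tilt [ 0.054 -0.001 -0.999]
```

```bash
python3 -m creep '[{"fingers":2.5,"offset":[0.1,0.1,1],"roll":0},{"fingers":2.5,"offset":[0,0,1],"roll":0},{"fingers":2.5,"offset":[0,0,0.5],"roll":0},{"fingers":2.5,"offset":[0,0,0],"roll":0}]'; python3 -c "
from h import *
go(.586,-.0245,.134)
"
```

```text
time_s: 42.28
tcp_pos: [0.5867, -0.0245, 0.1365]
ee_rot: [[0.994, 0.09, 0.056], [0.09, -0.996, 0.006], [0.056, -0.001, -0.998]]
contact_force: [-0.7, -0.2, -4.0]
width: 0.0347
pos [ 0.5867 -0.0245  0.1365] off cm [-0.08 -0.01  0.25] roll -0.33 w 0.0347 F [-0.7 -0.2 -4. ] t 42.275 tilt [ 0.056 -0.001 -0.998]
```

```bash
python3 -m creep '[{"fingers":2.5,"offset":[-0.05,0,0.3],"roll":0},{"fingers":2.5,"offset":[0,0,0],"roll":0}]'; python3 -c "
from h import *
go(.586,-.0245,.134)
"
```

```text
time_s: 42.52
tcp_pos: [0.5869, -0.0244, 0.1341]
ee_rot: [[0.994, 0.09, 0.058], [0.09, -0.996, 0.006], [0.058, -0.001, -0.998]]
contact_force: [-0.2, -0.0, -3.1]
width: 0.0344
pos [ 0.5869 -0.0244  0.1341] off cm [-0.09 -0.    0.01] roll -0.33 w 0.0344 F [-0.2 -0.  -3.1] t 42.525 tilt [ 0.058 -0.001 -0.998]
```

Release, lift, and head to the white bottle.

```bash
python3 -m creep '[{"fingers":5,"offset":[0,0,0],"roll":0},{"fingers":7,"offset":[0,0,0],"roll":0},{"fingers":8.5,"offset":[0,0,0],"roll":0},{"fingers":8.5,"offset":[0,0,-1],"roll":0},{"fingers":8.5,"offset":[0.2,0,-3],"roll":0},{"fingers":8.5,"offset":[0.2,0,-4],"roll":0},{"fingers":8.5,"offset":[0.2,-1,-4],"roll":0},{"fingers":8.5,"offset":[0.3,-4,0],"roll":0},{"fingers":8.5,"offset":[0.5,-5,0],"roll":0},{"fingers":8.5,"offset":[0.5,-5.5,0],"roll":0},{"fingers":8.5,"offset":[0.5,-5.5,0],"roll":0},{"fingers":8.5,"offset":[0.5,-5.5,0],"roll":0},{"fingers":8.5,"offset":[0.5,-5,0],"roll":0},{"fingers":8.5,"offset":[0.3,-2,0],"roll":0},{"fingers":8.5,"offset":[0,0,0],"roll":0}]'; python3 -c "
from h import *
go(.5869,.3388,.22)
p=snap('scene','c12.png')
for l in ['amber_bottle','white_bottle','spray_can']:
  for d in r.landmark_of(l,p): print(l,round(d['p'],2),w(p,d['at']).round(4))
"
```

```text
time_s: 44.4
tcp_pos: [0.586, 0.3216, 0.269]
ee_rot: [[0.994, 0.088, 0.064], [0.088, -0.996, 0.008], [0.064, -0.002, -0.998]]
contact_force: [0.1, -0.7, 0.0]
width: 0.0852
pos [0.586  0.3216 0.269 ] off cm [-0.07 -1.7   4.91] roll -0.46 w 0.0852 F [ 0.1 -0.7  0. ] t 44.4 tilt [ 0.064 -0.002 -0.998]
amber_bottle 0.76 [ 0.5888 -0.023   0.0097]
amber_bottle 0.2 [ 0.4779 -0.4155  0.0018]
white_bottle 0.74 [0.5856 0.3411 0.0008]
spray_can 0.8 [0.4321 0.3599 0.0051]
```

View pics/c12.png

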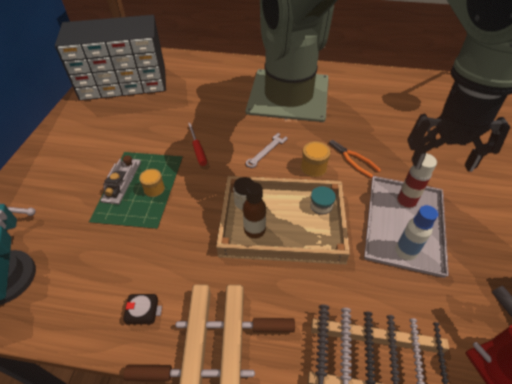

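```bash
cat > cmp.py <<'E'
import cv2,sys,numpy as np
a=cv2.imread('pics/scene0.png');b=cv2.imread('pics/'+sys.argv[1])
B={'amber':(243,180,267,238),'white':(300,183,328,240),'spray':(273,160,298,207)}
for n in sys.argv[2:]:
    x0,y0,x1,y1=B[n]
    f=4
    t=cv2.resize(a[y0:y1,x0:x1],None,fx=f,fy=f,interpolation=cv2.INTER_CUBIC)
    s=cv2.resize(b[y0-12:y1+12,x0-12:x1+12],None,fx=f,fy=f,interpolation=cv2.INTER_CUBIC)
    m=cv2.matchTemplate(s,t,cv2.TM_CCOEFF_NORMED);_,v,_,l=cv2.minMaxLoc(m)
    print(n,v,'shift px',l[0]/f-12,l[1]/f-12)
E
python3 cmp.py c12.png amber; python3 -c "
from h import *
p=r.camera('scene')
o=px(p,[.5845,-.0245,.008]);print(px(p,[.5945,-.0245,.008])-o,px(p,[.5845,-.0145,.008])-o)"
```

```text
amber 0.9313358664512634 shift px -0.25 1.0
[-0.66431962  3.3317397 ] [3.99280173 0.52166891]
```

```bash
python3 -m creep '[{"fingers":8.5,"offset":[-0.1,-1.6,1],"roll":0},{"fingers":8.5,"offset":[-0.2,0,3],"roll":0},{"fingers":8.5,"offset":[-0.1,0,1],"roll":0},{"fingers":8.5,"offset":[0,0,0],"roll":0},{"fingers":8.5,"offset":[0,0,0],"roll":0}]'; python3 -c "
from h import *
go(.5869,.3388,.1255)
p=snap('wrist','w13.png')
print(px(p,[.5869,.3388,.157]))
"
```

```text
time_s: 45.28
tcp_pos: [0.5847, 0.3369, 0.2179]
ee_rot: [[0.994, 0.084, 0.065], [0.083, -0.996, 0.008], [0.065, -0.003, -0.998]]
contact_force: [0.1, -1.1, 0.1]
width: 0.0854
pos [0.5847 0.3369 0.2179] off cm [-0.37 -0.15  9.24] roll -0.72 w 0.0854 F [ 0.1 -1.1  0.1] t 45.275 tilt [ 0.065 -0.003 -0.998]
[252.29749494 210.74692642]
```

View pics/w13.png

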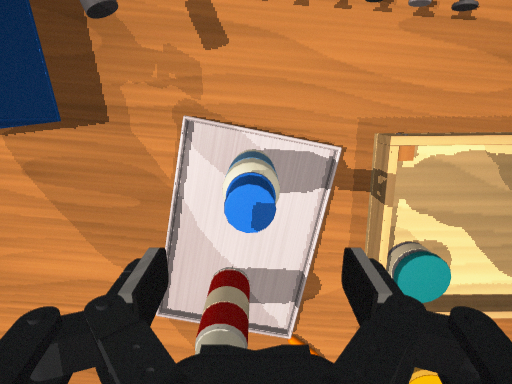

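```bash
python3 -m creep '[{"fingers":8.5,"offset":[-0.2,-0.2,2],"roll":0},{"fingers":8.5,"offset":[0,0,2.5],"roll":0},{"fingers":8.5,"offset":[0,0,2.5],"roll":0},{"fingers":8.5,"offset":[0,0,1],"roll":0},{"fingers":8.5,"offset":[0,0,0],"roll":0}]'; python3 -c "
from h import *
go(.588,.3393,.1255)
"
```

```text
time_s: 45.95
tcp_pos: [0.5897, 0.3404, 0.1401]
ee_rot: [[0.994, 0.083, 0.07], [0.082, -0.997, 0.011], [0.071, -0.006, -0.997]]
contact_force: [0.1, -0.2, 1.8]
width: 0.0847
pos [0.5897 0.3404 0.1401] off cm [-0.28  0.11  1.44] roll -0.76 w 0.0847 F [ 0.1 -0.2  1.8] t 45.95 tilt [ 0.071 -0.006 -0.997]
```

```bash
python3 -m creep '[{"fingers":8.5,"offset":[-0.3,0.1,1.2],"roll":0},{"fingers":8.5,"offset":[0,0,0.2],"roll":0},{"fingers":2.5,"offset":[0,0,0],"roll":0},{"fingers":2.5,"offset":[0,0,0],"roll":0},{"fingers":2.5,"offset":[0,0,0],"roll":0},{"fingers":2.5,"offset":[0,0,0],"roll":0},{"fingers":2.5,"offset":[0,0,0],"roll":0}]'; python3 -c "
from h import *
go(.572,.1098,.13)
"
```

```text
time_s: 46.82
tcp_pos: [0.5884, 0.3399, 0.1278]
ee_rot: [[0.994, 0.083, 0.073], [0.082, -0.997, 0.014], [0.074, -0.007, -0.997]]
contact_force: [0.9, -0.2, 0.2]
width: 0.0365
pos [0.5884 0.3399 0.1278] off cm [-3.51 22.8  -0.66] roll -0.77 w 0.0365 F [ 0.9 -0.2  0.2] t 46.825 tilt [ 0.074 -0.007 -0.997]
```

```bash
python3 -m creep '[{"fingers":2.5,"offset":[0.1,0,-1],"roll":0},{"fingers":2.5,"offset":[0.1,0,-2],"roll":0},{"fingers":2.5,"offset":[0.2,0,-3],"roll":0},{"fingers":2.5,"offset":[0.2,0,-4],"roll":0},{"fingers":2.5,"offset":[-0.2,2,-1],"roll":0},{"fingers":2.5,"offset":[-0.6,4,0],"roll":0},{"fingers":2.5,"offset":[-0.6,5,0],"roll":0},{"fingers":2.5,"offset":[-0.6,4.5,0],"roll":0},{"fingers":2.5,"offset":[-0.6,3,0],"roll":0},{"fingers":2.5,"offset":[-0.4,1.5,0],"roll":0},{"fingers":2.5,"offset":[0,0,0],"roll":0}]'; python3 -c "
from h import *
go(.5725,.1098,.133)
"
```

```text
time_s: 48.2
tcp_pos: [0.57, 0.1256, 0.238]
ee_rot: [[0.994, 0.081, 0.07], [0.08, -0.997, 0.009], [0.07, -0.004, -0.998]]
contact_force: [0.2, 0.6, -3.1]
width: 0.0367
pos [0.57   0.1256 0.238 ] off cm [-0.62  1.64 10.48] roll -0.89 w 0.0367 F [ 0.2  0.6 -3.1] t 48.2 tilt [ 0.07  -0.004 -0.998]
```

```bash
python3 -m creep '[{"fingers":2.5,"offset":[0,1.6,0.5],"roll":0},{"fingers":2.5,"offset":[-0.2,0,2.5],"roll":0},{"fingers":2.5,"offset":[-0.2,0,3],"roll":0},{"fingers":2.5,"offset":[-0.1,0,1.5],"roll":0},{"fingers":2.5,"offset":[0,0,0],"roll":0}]'; python3 -c "
from h import *
go(.5725,.1098,.133)
"
```

```text
time_s: 48.82
tcp_pos: [0.5718, 0.1105, 0.159]
ee_rot: [[0.994, 0.085, 0.069], [0.084, -0.996, 0.01], [0.07, -0.004, -0.998]]
contact_force: [-0.1, 0.1, -2.0]
width: 0.0363
pos [0.5718 0.1105 0.159 ] off cm [-0.12  0.09  2.6 ] roll -0.65 w 0.0363 F [-0.1  0.1 -2. ] t 48.825 tilt [ 0.07  -0.004 -0.998]
```

```bash
python3 -m creep '[{"fingers":2.5,"offset":[-0.1,0.1,1],"roll":0},{"fingers":2.5,"offset":[0,0,1],"roll":0},{"fingers":2.5,"offset":[0,0,0.4],"roll":0},{"fingers":2.5,"offset":[0,0,0],"roll":0}]'; python3 -c "
from h import *
go(.5725,.1098,.133)
"
```

```text
time_s: 49.32
tcp_pos: [0.5732, 0.1099, 0.1344]
ee_rot: [[0.994, 0.085, 0.07], [0.085, -0.996, 0.011], [0.071, -0.005, -0.997]]
contact_force: [-0.4, -0.3, -3.5]
width: 0.0364
pos [0.5732 0.1099 0.1344] off cm [-0.08 -0.    0.13] roll -0.62 w 0.0364 F [-0.4 -0.3 -3.5] t 49.325 tilt [ 0.071 -0.005 -0.997]
```

```bash
python3 -m creep '[{"fingers":2.5,"offset":[-0.05,0,0.2],"roll":0},{"fingers":2.5,"offset":[0,0,0],"roll":0},{"fingers":5,"offset":[0,0,0],"roll":0},{"fingers":7,"offset":[0,0,0],"roll":0},{"fingers":8.5,"offset":[0,0,0],"roll":0},{"fingers":8.5,"offset":[0,0,-1],"roll":0},{"fingers":8.5,"offset":[0.2,0,-3],"roll":0},{"fingers":8.5,"offset":[0.2,0,-4],"roll":0},{"fingers":8.5,"offset":[0,-1,-4],"roll":0},{"fingers":8.5,"offset":[-1,-4,0],"roll":0},{"fingers":8.5,"offset":[-2,-5,0],"roll":0},{"fingers":8.5,"offset":[-2,-5,0],"roll":0},{"fingers":8.5,"offset":[-2,-5,0],"roll":0},{"fingers":8.5,"offset":[-2,-3,0],"roll":0},{"fingers":8.5,"offset":[0,0,0],"roll":0}]'; python3 -c "
from h import *
go(.432,.358,.22)
p=snap('scene','c14.png')
for l in ['amber_bottle','white_bottle','spray_can']:
  for d in r.landmark_of(l,p): print(l,round(d['p'],2),w(p,d['at']).round(4))
"; python3 cmp.py c14.png amber white
```

```text
time_s: 51.2
tcp_pos: [0.456, 0.337, 0.2584]
ee_rot: [[0.993, 0.084, 0.077], [0.083, -0.996, 0.015], [0.078, -0.008, -0.997]]
contact_force: [0.6, -0.6, 0.8]
width: 0.0853
pos [0.456  0.337  0.2584] off cm [-2.51 -2.26  3.67] roll -0.72 w 0.0853 F [ 0.6 -0.6  0.8] t 51.2 tilt [ 0.078 -0.008 -0.997]
white_bottle 0.7 [0.5704 0.11   0.0067]
spray_can 0.79 [0.429  0.3583 0.0048]
amber 0.9004773497581482 shift px -0.25 0.75
white 0.9509390592575073 shift px -0.5 0.25
```

View pics/c14.png

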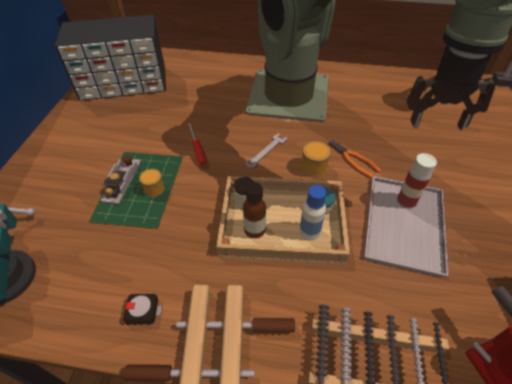

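```bash
python3 -m creep '[{"fingers":8.5,"offset":[-2.2,-2.2,0.5],"roll":-0.4},{"fingers":8.5,"offset":[-0.3,0,2],"roll":0},{"fingers":8.5,"offset":[-0.1,0,1],"roll":0},{"fingers":8.5,"offset":[0,0,0],"roll":0},{"fingers":8.5,"offset":[0,0,0],"roll":0}]'; python3 -c "
from h import *
go(.432,.358,.123)
p=snap('wrist','w15.png')
print(px(p,[.432,.358,.157]))
"
```

```text
time_s: 52.02
tcp_pos: [0.4368, 0.3509, 0.2218]
ee_rot: [[0.994, 0.078, 0.08], [0.077, -0.997, 0.013], [0.081, -0.006, -0.997]]
contact_force: [0.4, 0.9, -0.3]
width: 0.0852
pos [0.4368 0.3509 0.2218] off cm [-1.22 -0.68  9.81] roll -1.05 w 0.0852 F [ 0.4  0.9 -0.3] t 52.025 tilt [ 0.081 -0.006 -0.997]
[244.98120808 218.91061337]
```

View pics/w15.png

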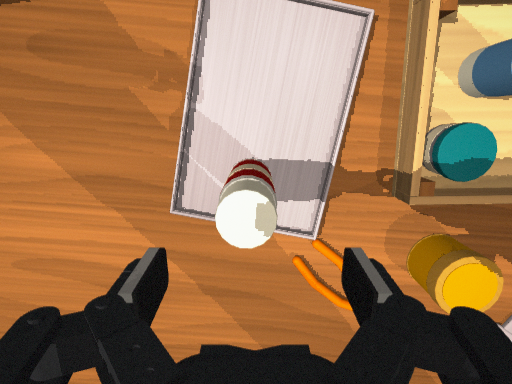

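```bash
python3 -m creep '[{"fingers":8.5,"offset":[-0.7,-0.6,1.5],"roll":-0.8},{"fingers":8.5,"offset":[-0.2,0,2.5],"roll":0},{"fingers":8.5,"offset":[-0.2,0,2.5],"roll":0},{"fingers":8.5,"offset":[0,0,1.5],"roll":0},{"fingers":8.5,"offset":[0,0,0],"roll":0}]'; python3 -c "
from h import *
go(.432,.358,.123)
"
```

```text
time_s: 52.7
tcp_pos: [0.4336, 0.3577, 0.1416]
ee_rot: [[0.992, 0.091, 0.084], [0.09, -0.996, 0.016], [0.085, -0.008, -0.996]]
contact_force: [-0.4, -0.0, 0.3]
width: 0.0852
pos [0.4336 0.3577 0.1416] off cm [-0.32 -0.03  1.84] roll -0.31 w 0.0852 F [-0.4 -0.   0.3] t 52.7 tilt [ 0.085 -0.008 -0.996]
```

```bash
python3 -m creep '[{"fingers":8.5,"offset":[-0.3,0,1],"roll":0},{"fingers":8.5,"offset":[0,0,0.7],"roll":0},{"fingers":8.5,"offset":[0,0,0],"roll":0},{"fingers":3,"offset":[0,0,0],"roll":0},{"fingers":3,"offset":[0,0,0],"roll":0},{"fingers":3,"offset":[0,0,0],"roll":0},{"fingers":3,"offset":[0,0,0],"roll":0},{"fingers":3,"offset":[0,0,0],"roll":0}]'; python3 -c "
from h import *
go(.513,.0376,.127)
"
```

```text
time_s: 53.7
tcp_pos: [0.4328, 0.3581, 0.1256]
ee_rot: [[0.992, 0.091, 0.086], [0.09, -0.996, 0.018], [0.088, -0.01, -0.996]]
contact_force: [0.7, 0.3, -1.2]
width: 0.0457
pos [0.4328 0.3581 0.1256] off cm [ 5.090e+00  3.264e+01 -1.000e-02] roll -0.33 w 0.0457 F [ 0.7  0.3 -1.2] t 53.7 tilt [ 0.088 -0.01  -0.996]
```

```bash
python3 -m creep '[{"fingers":3,"offset":[0.1,0,-1],"roll":0},{"fingers":3,"offset":[0.2,0,-2],"roll":0},{"fingers":3,"offset":[0.3,0,-3],"roll":0},{"fingers":3,"offset":[0.3,0,-4],"roll":0},{"fingers":3,"offset":[0.4,2,-3],"roll":0},{"fingers":3,"offset":[0.6,4,0],"roll":0},{"fingers":3,"offset":[0.6,5,0],"roll":0},{"fingers":3,"offset":[0.6,5,0],"roll":0},{"fingers":3,"offset":[0.6,5,0],"roll":0},{"fingers":3,"offset":[0.6,4.5,0],"roll":0},{"fingers":3,"offset":[0.4,3,0],"roll":0},{"fingers":3,"offset":[0.2,1.5,0],"roll":0},{"fingers":3,"offset":[0,0,0],"roll":0}]'; python3 -c "
from h import *
go(.5135,.0376,.1306)
"
```

```text
time_s: 55.32
tcp_pos: [0.4982, 0.0516, 0.2675]
ee_rot: [[0.992, 0.092, 0.09], [0.09, -0.996, 0.018], [0.091, -0.01, -0.996]]
contact_force: [-0.6, 0.5, -3.0]
width: 0.0455
pos [0.4982 0.0516 0.2675] off cm [ 0.15  1.67 13.74] roll -0.3 w 0.0455 F [-0.6  0.5 -3. ] t 55.325 tilt [ 0.091 -0.01  -0.996]
```

```bash
python3 -m creep '[{"fingers":3,"offset":[0.2,1.6,0],"roll":0},{"fingers":3,"offset":[0,0,2.5],"roll":0},{"fingers":3,"offset":[0,0,3],"roll":0},{"fingers":3,"offset":[-0.1,0,3],"roll":0},{"fingers":3,"offset":[-0.1,0,2],"roll":0},{"fingers":3,"offset":[0,0,0],"roll":0}]'; python3 -c "
from h import *
go(.5135,.0376,.1306)
"
```

```text
time_s: 56.08
tcp_pos: [0.5092, 0.0427, 0.1624]
ee_rot: [[0.991, 0.097, 0.092], [0.096, -0.995, 0.021], [0.094, -0.012, -0.996]]
contact_force: [-0.2, 0.4, -2.8]
width: 0.0456
pos [0.5092 0.0427 0.1624] off cm [0.08 0.58 3.2 ] roll 0.01 w 0.0456 F [-0.2  0.4 -2.8] t 56.075 tilt [ 0.094 -0.012 -0.996]
```

```bash
python3 -m creep '[{"fingers":3,"offset":[0.1,0.6,1],"roll":0},{"fingers":3,"offset":[0,0,1],"roll":0},{"fingers":3,"offset":[0,0,0.8],"roll":0},{"fingers":3,"offset":[0,0,0],"roll":0}]'; python3 -c "
from h import *
go(.5135,.0376,.1306)
"
```

```text
time_s: 56.58
tcp_pos: [0.5143, 0.0376, 0.1346]
ee_rot: [[0.991, 0.098, 0.094], [0.096, -0.995, 0.021], [0.096, -0.012, -0.995]]
contact_force: [0.1, -0.3, -2.9]
width: 0.0457
pos [0.5143 0.0376 0.1346] off cm [-0.12 -0.    0.39] roll 0.04 w 0.0457 F [ 0.1 -0.3 -2.9] t 56.575 tilt [ 0.096 -0.012 -0.995]
```

```bash
python3 -m creep '[{"fingers":3,"offset":[-0.1,0,0.35],"roll":0},{"fingers":3,"offset":[0,0,0.15],"roll":0},{"fingers":3,"offset":[0,0,0],"roll":0}]'; python3 -c "
from h import *
go(.5135,.0376,.1306)
"
```

```text
time_s: 56.95
tcp_pos: [0.5149, 0.0379, 0.1307]
ee_rot: [[0.99, 0.098, 0.098], [0.096, -0.995, 0.022], [0.1, -0.012, -0.995]]
contact_force: [-0.2, -0.4, -1.8]
width: 0.0456
pos [0.5149 0.0379 0.1307] off cm [-0.15  0.01 -0.  ] roll 0.03 w 0.0456 F [-0.2 -0.4 -1.8] t 56.95 tilt [ 0.1   -0.012 -0.995]
```

```bash
python3 -m creep '[{"fingers":5.2,"offset":[0,0,0],"roll":0},{"fingers":7,"offset":[0,0,0],"roll":0},{"fingers":8.5,"offset":[0,0,0],"roll":0},{"fingers":8.5,"offset":[0.1,0,-1],"roll":0},{"fingers":8.5,"offset":[0.3,0,-3],"roll":0},{"fingers":8.5,"offset":[0.4,0,-4],"roll":0},{"fingers":8.5,"offset":[0,-1,-4],"roll":0},{"fingers":8.5,"offset":[-1,-4,0],"roll":0},{"fingers":8.5,"offset":[-1,-5,0],"roll":0},{"fingers":8.5,"offset":[-1,-5,0],"roll":0},{"fingers":8.5,"offset":[-1,-5,0],"roll":0},{"fingers":8.5,"offset":[0,-5,0],"roll":0},{"fingers":8.5,"offset":[0,-4,0],"roll":0},{"fingers":8.5,"offset":[0,0,0],"roll":0}]'; python3 -c "
from h import *
go(.432,.358,.22)
p=snap('scene','c16.png');snap('side','s16.png')
for l in ['amber_bottle','white_bottle','spray_can','wax_tin','block_plane','screw_jar','grease_tub','bench_mat']:
  for d in r.landmark_of(l,p): print(l,round(d['p'],2),w(p,d['at']).round(4))
"; python3 cmp.py c16.png amber white spray
```

```text
time_s: 58.7
tcp_pos: [0.4407, 0.3294, 0.2622]
ee_rot: [[0.99, 0.096, 0.104], [0.094, -0.995, 0.025], [0.106, -0.015, -0.994]]
contact_force: [0.3, 0.9, 0.9]
width: 0.0852
pos [0.4407 0.3294 0.2622] off cm [-1.04 -2.86  4.17] roll -0.1 w 0.0852 F [0.3 0.9 0.9] t 58.7 tilt [ 0.106 -0.015 -0.994]
amber_bottle 0.84 [ 0.5908 -0.0203  0.0099]
amber_bottle 0.18 [ 0.4945 -0.3161  0.0109]
white_bottle 0.59 [0.5725 0.1104 0.0045]
spray_can 0.84 [0.514  0.0378 0.0106]
wax_tin 0.79 [ 0.4962 -0.3139  0.0082]
wax_tin 0.68 [0.3424 0.1051 0.0029]
block_plane 0.89 [ 0.4787 -0.4129  0.0027]
screw_jar 0.71 [ 0.5039 -0.0623  0.0089]
grease_tub 0.52 [0.4873 0.1349 0.0104]
bench_mat 0.76 [ 0.4928 -0.3596 -0.0034]
bench_mat 0.69 [ 0.4784 -0.416   0.0027]
bench_mat 0.65 [0.5717 0.111  0.0055]
amber 0.910859227180481 shift px 0.0 0.75
white 0.9554558396339417 shift px -0.5 0.25
spray 0.9810195565223694 shift px -0.25 1.0
```

View pics/c16.png

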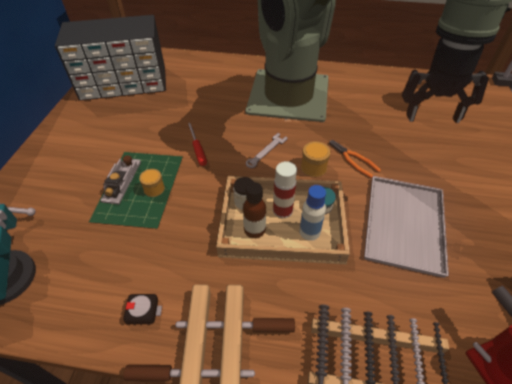

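View pics/s16.png

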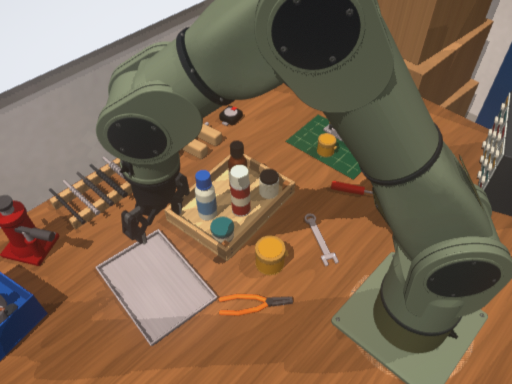

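All three containers are upright in the crate, about 3 mm from where they started. The tin is on the mat, so I'm handing in.

```bash
python3 -c "
from rig import r
print(r.finish_job())"
```

```text
the job is handed in; nothing more can be done
None
```

The job is done and handed in at about 59 s of the 141 s allowed; no verdict was reported. I stood the spray can, white bottle and amber bottle on the drip tray and set the smaller wax tin on the free half of the mat. I then put amber, white and spray back in the crate.

**Containers:** in the last pictures all three stand upright in the crate. Compared with the first picture, each is shifted by at most 1 pixel, roughly 0 to 3 mm. For the amber bottle, the detection network gave a larger shift of about 6 to 10 mm. Both are inside the 15 mm limit.

**Tin and bystanders:** the tin is at about (0.495, -0.316), well inside the mat and roughly 40 mm clear of the plane. The plane, screw jar and grease tub match their first readings to within about 5 mm, which is the noise of the measurement.

**Not ideal:** the tool slowly tilted to about 6° over the run, and the moves gave no way to correct it. At set-down the force readings did not show contact clearly, so I released on height alone; any drop was at most a few millimetres.

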